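# Clear the tools and slide the repaired supply home

## Robot

A 6-joint arm with a two-finger parallel gripper is mounted at the origin on the work surface. World frame = base frame: x ahead of the robot, y to its left, z up, the work surface at z = 0. Lengths are in m, angles in rad, forces in N, time in s.
With the tool pointing down it reaches from about 0.275 to 0.85 m from the base axis. Payload 5.2 kg.
Tool frame: the origin (TCP) lies at the very end of the fingers, on their centre line; the grasp point (between the pads) lies 19 mm behind it; z points along the fingers, y is the line along which they close (so a half turn about z gives the same grasp; the last joint's range is limited). The gripper opens to 85 mm and grips with 20 to 120 N. Pads are 22 mm wide; open, the fingers measure 114 mm over their backs; the gripper's body (76 mm by 85 mm) begins 54 mm behind the grasp point. The pads swing forward as they close: fully open they stand 13 mm farther back than shut.
Start: joints at [-1.533, 0.259, 1.535, -0, 1.348, -0.203], TCP at [0.131, -0.534, 0.231] pointing down, gripper open.
Joint ranges: [-3.14, 3.14], [-0.91, 2.08], [0.19, 2.58], [-1.22, 4.36], [0.22, 2.71], [-3.12, 3.12]. Speed limits (rad/s): [2.57, 2.57, 3.14, 3.14, 3.14, 3.14].

## Interface

Orientations are given as a unit quaternion [w, x, y, z].
In Python, from cell import observe, get_image, job_done gives the robot as it stands.
- The arm moves only by the shell command python3 -m jog 'ROWS' [FORCE]. ROWS is JSON, a list of rows, each a list of 3 entries, a list of its own where there are three numbers: the opening, from 0 (shut) to 1 (fully open), then the shift along the tool's x, y, z as a fraction of full scale, then the turn, a rotation vector about the tool's x, y, z as a fraction of full scale. A call has 1 to 12 rows; each row shifts and turns the commanded pose from where the row before left it, along the tool's axes as they then stand; what a row does not reach is not made up. Full scale, the value 1, is 0.5 m for a shift and 1.5 rad for a turn. A row lasts 1/10 s, in which the tool goes at most 50 mm and 8.59 degrees, less where a joint would pass 70% of its speed; a pose out of reach is approached as far as the arm can. A call with a number of a shift or a turn outside -1 to 1 is refused whole. A call with a gripper value outside its range is refused whole. The fingers move at their own pace and stop on an object; FORCE is the grip in N (left out, the last holds). Time passes only in rows, so rows that do not move let the fingers close. It gives the time, the measured TCP pose, the force, the opening and the grip force at its end, in the units of the state.
- observe(): the state, without advancing time (a new reading comes with each control period).
- get_image(name): name is "scene" or "top" or "wrist"; returns a dict with "color" (480x640x3 uint8, red, green, blue), "vfov" (degrees; the focal length in pixels is half the picture's height over the tangent of half this angle, whatever the lens; pixels are square), "cx", "cy" (the principal point, pixels), "world_to_cam" (4x4, takes a point from world to camera coordinates). Camera axes: x right, y up, looking along -z (the intrinsics and any distortion apply to the point x, -y, -z); pixel columns grow to the right and rows downward; lengths in m; the calibration is good to about 2 mm. A picture is of the moment at which its call begins. There is no depth.
- job_done(): hands the job in; it is judged then, once.
The state is a dict: "time": time; "joint_pos": joint angles; "joint_vel": joint speeds; "joint_efforts": joint torques, N m; "position": TCP position; "eef_rot": TCP orientation; "ft_force": force on the tool from outside, world axes, zero at the start; "wrist_torque": the same for the moment, N m; "width": finger opening in m; "gripper_force": force on a finger pad.
Only numpy, scipy, OpenCV 4.12 (cv2) and the standard library are available. Lean on these libraries where they do the work, as an engineer would, in place of code of your own. Each camera call takes 0.05 s, during which the arm holds its last target. There are 200 camera calls.

## Task

The repaired power supply is ready to close up, but tools were left on its slid-out chassis and on the bench beside it. Stand every one of these tools in the pot that already holds its own kind, screwdrivers blade down and brushes bristles up, leaving both pots standing and the tools already in them where they are. When all the tools are put away, push the chassis fully home into its case; leave the meter, mug, spool and bottle alone.

Things in the scene. Friction and masses are not known exactly. Their poses are not given: they have to be found in the camera images.
- pot_a: Tool pot, open round steel pot, 100 mm across outside, 94 mm inside, 95 mm tall, inner floor 6 mm up; 0.5 kg, loose. Origin: centre of its underside, z up. At the start one pot holds a standing screwdriver and the other a standing brush; which is which changes from start to start
- pot_b: The other tool pot, open round steel pot, 100 mm across outside, 94 mm inside, 95 mm tall, inner floor 6 mm up; 0.5 kg, loose. Origin: centre of its underside, z up. At the start one pot holds a standing screwdriver and the other a standing brush; which is which changes from start to start
- driver_0: Already stands, leaning, in one of the pots: screwdriver 175 mm long: steel shaft 6 mm thick, 85 mm long, and black square handle 24 x 24 x 90 mm. Origin mid-length on the axis, 12 mm above what it lies on. x axis from blade to handle's end; handle from x = -2 to +88 mm, grip it at x = +40 mm. 65 to 100 g. It stays there
- brush_0: Already stands, leaning, in one of the pots: brush 175 mm long: wooden handle 16 x 16 x 110 mm, metal ferrule 24 (y) x 16 (z) x 30 mm, stiff black bristles 35 mm. Origin mid-length on the axis, 8 mm above what it lies on. x axis from handle's end to bristles; grip it at the ferrule, x = +38 mm. 40 to 65 g. It stays there
- driver_1: Lies across the chassis's circuit board (may be absent): screwdriver 175 mm long: steel shaft 6 mm thick, 85 mm long, and black square handle 24 x 24 x 90 mm. Origin mid-length on the axis, 12 mm above what it lies on. x axis from blade to handle's end; handle from x = -2 to +88 mm, grip it at x = +40 mm. 65 to 100 g. 
- driver_2: Lies on the bench left or right of the supply (may be absent): screwdriver 175 mm long: steel shaft 6 mm thick, 85 mm long, and black square handle 24 x 24 x 90 mm. Origin mid-length on the axis, 12 mm above what it lies on. x axis from blade to handle's end; handle from x = -2 to +88 mm, grip it at x = +40 mm. 65 to 100 g. 
- brush_1: Lies across the chassis's circuit board (may be absent): brush 175 mm long: wooden handle 16 x 16 x 110 mm, metal ferrule 24 (y) x 16 (z) x 30 mm, stiff black bristles 35 mm. Origin mid-length on the axis, 8 mm above what it lies on. x axis from handle's end to bristles; grip it at the ferrule, x = +38 mm. 40 to 65 g. 
- brush_2: Lies on the bench left or right of the supply (may be absent): brush 175 mm long: wooden handle 16 x 16 x 110 mm, metal ferrule 24 (y) x 16 (z) x 30 mm, stiff black bristles 35 mm. Origin mid-length on the axis, 8 mm above what it lies on. x axis from handle's end to bristles; grip it at the ferrule, x = +38 mm. 40 to 65 g. 
- driver_3: Lies on the bench in front of a pot, roughly across (may be absent): screwdriver 175 mm long: steel shaft 6 mm thick, 85 mm long, and black square handle 24 x 24 x 90 mm. Origin mid-length on the axis, 12 mm above what it lies on. x axis from blade to handle's end; handle from x = -2 to +88 mm, grip it at x = +40 mm. 65 to 100 g. 
- brush_3: Lies on the bench in front of a pot, roughly across (may be absent): brush 175 mm long: wooden handle 16 x 16 x 110 mm, metal ferrule 24 (y) x 16 (z) x 30 mm, stiff black bristles 35 mm. Origin mid-length on the axis, 8 mm above what it lies on. x axis from handle's end to bristles; grip it at the ferrule, x = +38 mm. 40 to 65 g. 
- case: Case of the power supply, fixed to the bench: grey sheet-metal box 260 mm wide (y), 300 mm deep (x), 95 mm tall, open in front. Origin: on the bench, middle of its front opening; its x axis points into the case (away from the robot), the case running from x = 0 to 300 mm
- chassis (a joint): How far the chassis is slid out of the case, m: 0 fully home, 0.27 fully out (towards the robot, along the case's x axis); about 2.5 N friction, stays where left. It is a tray 248 mm wide, side walls up to 38 mm above the bench, circuit board's top 20 mm above the bench; a heat sink 46 mm high fills its first 30 mm behind the panel
- panel (a point): Middle of the front face of the chassis's front panel, 48 mm above the bench. The panel is 260 mm wide, its top edge 93 mm above the bench, 6 mm thick, facing the robot, with two upright pull handles standing out 38 mm, 105 mm left and right of the middle; flat between them and can be pushed there
- driver_1_foot (a point): Blade tip of driver_1, the end that stands on the pot's floor (x = -87.5 mm)
- driver_2_foot (a point): Blade tip of driver_2, the end that stands on the pot's floor (x = -87.5 mm)
- driver_3_foot (a point): Blade tip of driver_3, the end that stands on the pot's floor (x = -87.5 mm)
- brush_1_foot (a point): Handle end of brush_1, the end that stands on the pot's floor (x = -87.5 mm)
- brush_2_foot (a point): Handle end of brush_2, the end that stands on the pot's floor (x = -87.5 mm)
- brush_3_foot (a point): Handle end of brush_3, the end that stands on the pot's floor (x = -87.5 mm)
- meter: Yellow multimeter 150 x 75 x 35 mm lying flat, origin under its centre; a bystander
- mug: White ceramic mug, 82 mm across, 95 mm tall; origin under its centre; a bystander
- spool: Metal solder spool 60 mm across, 50 mm tall, standing; origin under its centre; a bystander
- flux: White flux bottle 52 mm across, 120 mm tall, standing; origin under its centre; a bystander
Things that resemble listed ones, but are neither listed nor needed, are in the scene too. Leave any turquoise look-alike of the brush_3 alone.

How it is judged:
By the outcome, as a careful person would: the job done as asked, in the order asked, and still so for the second after the job is handed in, with the robot touching nothing.
Of driver_1, driver_2, driver_3, brush_1, brush_2, brush_3 only 4 to 5 are there at a start; the rules pass over those that are not, and their reading is None.
At some moment in a run one of driver_2, brush_2 may be knocked a few centimetres aside while the robot is not near it.
Once in a run the grip may slacken for a moment while it holds something.
It also fails if it takes over 210 s, if anything falls off the work surface, if the arm or the gripper's body presses on something with over 40 N, if the wrist force passes 120 N, or if a joint passes its speed limit or range.

## Working session

There is one attempt and no reset: what is moved stays moved. The work goes in short steps, Python scripts to look and compute and a shell command to move; the robot and the scene stay as the last step left them, time stands still between calls to the robot, and variables do not carry over. Pictures are saved under pics/ and viewed, at most 14 in all, crops included, and the job is handed in when it is done.

```bash
ls; mkdir -p pics
cat > h.py <<'E'
import numpy as np, cv2
from cell import observe, get_image, job_done
def snap(n,f=None):
    im=get_image(n)
    if f: cv2.imwrite(f'pics/{f}.png',im['color'][:,:,::-1])
    return im
E
python3 - <<'E'
from h import *
for n in('top','scene'):
    im=snap(n,n+'0'); print(n,{k:v for k,v in im.items() if k!='color'})
print(observe())
E
```

```text
pics
top {'vfov': 53.69876826640293, 'cx': 309.8866053591793, 'cy': 241.65567477107962, 'world_to_cam': array([[ 3.61382398e-03, -9.99967317e-01,  7.23219922e-03,
         7.13006761e-04],
       [ 9.84610869e-01,  4.82179379e-03,  1.74694555e-01,
        -5.29187901e-01],
       [-1.74723718e-01,  6.48958659e-03,  9.84596114e-01,
        -1.20052221e+00],
       [ 0.00000000e+00,  0.00000000e+00,  0.00000000e+00,
         1.00000000e+00]])}
scene {'vfov': 52.937522377405344, 'cx': 318.1151020402838, 'cy': 244.39667896508035, 'world_to_cam': array([[ 0.69253998,  0.72137642, -0.00210663, -0.33021179],
       [-0.53642393,  0.51692898,  0.66710854,  0.21644676],
       [ 0.48232534, -0.46086929,  0.74495756, -1.75626153],
       [ 0.        ,  0.        ,  0.        ,  1.        ]])}
{'time': 0.1, 'joint_pos': array([-1.53281019e+00,  2.59254305e-01,  1.53600320e+00,  1.29012511e-05,
        1.34803973e+00, -2.02792951e-01]), 'joint_vel': array([ 1.72514437e-04, -1.92505658e-03, -2.84181115e-03, -1.24592024e-03,
       -7.99012783e-05, -2.97901606e-04]), 'joint_efforts': array([ 3.14709425e-03, -4.46968961e+01, -2.91244823e+01, -7.05578759e-05,
        6.37614692e-03,  8.53885496e-06]), 'position': array([ 0.13116419, -0.53361523,  0.2305545 ]), 'eef_rot': array([-8.48879261e-04,  9.92761738e-01,  1.20097480e-01,  7.64207453e-05]), 'ft_force': array([-0.19836441,  0.09366842,  0.43959606]), 'wrist_torque': array([-0.00227164, -0.00137273,  0.02943655]), 'gripper_force': 0.0, 'width': 0.08550422277108971}
```

View pics/top0.png

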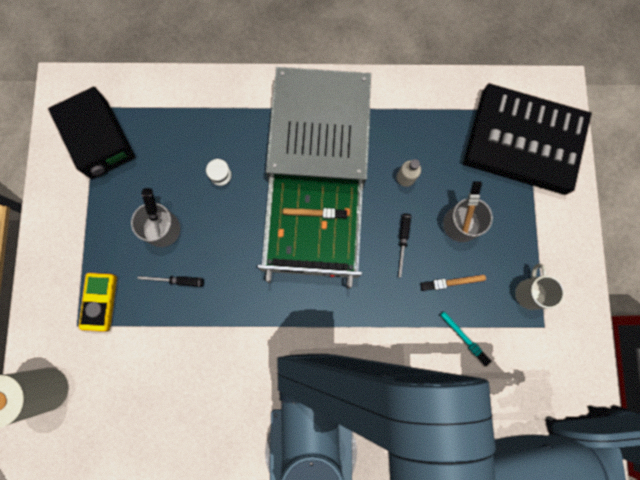

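View pics/scene0.png

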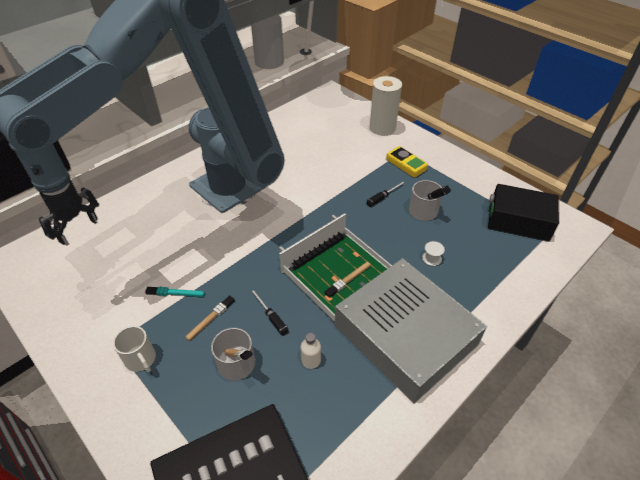

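Top view: screwdriver pot at (152,224) with driver_3 in front of it (138,278)–(203,283). Brush pot at (467,218) with brush_3 in front (421,287)–(485,279). brush_1 lies on the board (284,211)–(349,213) and driver_2 right of the supply (405,214)–(401,277). Four tools are present. The turquoise brush at (465,338) is the decoy.

```bash
cat >> h.py <<'E'
def cam(im):
    W=im['world_to_cam']; f=240/np.tan(np.radians(im['vfov'])/2); return W[:3,:3],W[:3,3],f,im['cx'],im['cy']
def ray(im,p):
    R,t,f,cx,cy=cam(im); d=R.T@np.array([(p[0]-cx)/f,-(p[1]-cy)/f,-1.]); return -R.T@t,d/np.linalg.norm(d)
def plane(im,p,z):
    o,d=ray(im,p); return o+d*(z-o[2])/d[2]
def tri(a,pa,b,pb):
    A=np.zeros((3,3));v=np.zeros(3)
    ps=[]
    for im,p in((a,pa),(b,pb)):
        o,d=ray(im,p);M=np.eye(3)-np.outer(d,d);A+=M;v+=M@o
    X=np.linalg.solve(A,v)
    return X,max(np.linalg.norm(np.cross(X-ray(i,p)[0],ray(i,p)[1])) for i,p in((a,pa),(b,pb)))
def proj(im,X):
    R,t,f,cx,cy=cam(im); c=R@np.asarray(X,float)+t; return np.array([cx-f*c[0]/c[2],cy+f*c[1]/c[2]])
def blob(im,box,kind):
    x0,y0,x1,y1=box; c=im['color'][y0:y1,x0:x1]; h=cv2.cvtColor(c,cv2.COLOR_RGB2HSV).astype(int)
    H,S,V=h[...,0],h[...,1],h[...,2]
    m={'black':(V<45),'wood':(H<22)&(S>80)&(V>80),'steel':(S<60)&(V>90),'tool':(V<45)|((H<25)&(S>80)&(V>80))|((S<60)&(V>90))}[kind]
    n,l,st,ce=cv2.connectedComponentsWithStats(m.astype(np.uint8),connectivity=8)
    if n<2: return None
    k=1+np.argmax(st[1:,4]); ys,xs=np.nonzero(l==k); P=np.c_[xs+x0,ys+y0].astype(float)
    mu=P.mean(0); u=np.linalg.svd(P-mu,full_matrices=False)[2][0]; s=(P-mu)@u
    return dict(n=len(P),c=mu,a=mu+u*s.min(),b=mu+u*s.max())
E
python3 - <<'E'
from h import *
np.set_printoptions(precision=4,suppress=True)
T,S=snap('top'),snap('scene')
box={'drv3':((130,265,212,295),(360,175,410,212)),'drv2':((390,205,418,285),(246,285,294,340)),'br3':((412,268,495,298),(180,290,240,345)),'br1':((278,202,356,224),(318,258,376,305))}
for k,(a,b) in box.items():
    for kind in('black','wood','steel'):
        A,B=blob(T,a,kind),blob(S,b,kind)
        if A and B:
            print(k,kind,A['n'],B['n'],'ctr',*tri(T,A['c'],S,B['c']),'top',A['a'],A['b'],'sc',B['a'],B['b'])
def mosaic(im,cs,f):
    t=[cv2.resize(im['color'][y:y+100,x:x+133,::-1],(400,300),interpolation=cv2.INTER_CUBIC) for x,y in cs]
    cv2.imwrite(f'pics/{f}.png',np.vstack([np.hstack(t[:2]),np.hstack(t[2:])]))
mosaic(T,[(100,190),(380,200),(250,160),(410,165)],'mt')
mosaic(S,[(350,140),(180,280),(270,210),(160,300)],'ms')
E
```

```text
drv3 black 176 146 ctr [0.4279 0.3317 0.004 ] 8.52397487864756e-05 top [176.1017 280.402 ] [197.8228 281.7846] sc [387.368  191.9689] [367.2021 204.3298]
drv3 steel 126 55 ctr [0.4355 0.4224 0.0123] 0.0023775390991006896 top [136.9855 277.1962] [168.0374 279.4945] sc [403.2913 181.5032] [386.9717 190.9512]
drv2 black 204 190 ctr [ 0.5781 -0.2549  0.006 ] 0.00012116074379264561 top [405.631  213.7329] [402.7475 239.3097] sc [270.497  313.6232] [285.4851 333.3904]
drv2 steel 123 82 ctr [ 0.482  -0.2425  0.0142] 0.00040702398640458915 top [403.1516 245.9023] [399.5492 277.1784] sc [251.8359 289.1274] [267.1653 308.8717]
br3 black 69 74 ctr [ 0.4201 -0.3102  0.0056] 0.0006492007865784036 top [420.6322 285.8166] [432.8161 284.4087] sc [232.633  298.0331] [223.6043 304.3082]
br3 wood 238 248 ctr [ 0.4346 -0.4151  0.0061] 0.0010538756305523962 top [485.164 277.14 ] [446.109  282.7575] sc [215.9449 311.94  ] [186.7505 338.7281]
br3 steel 152 424 ctr [ 0.442  -0.3657 -0.1001] 0.014159038009493833 top [433.6055 284.6961] [450.4806 281.8063] sc [240.2885 333.1089] [210.169  340.7052]
br1 black 81 85 ctr [ 0.611  -0.0791  0.0229] 0.0012975225648648937 top [335.2819 211.9452] [346.3567 216.0337] sc [335.7831 288.5928] [325.5553 294.0422]
br1 wood 242 180 ctr [0.6157 0.0242 0.0257] 0.0014597341224106605 top [282.9166 211.016 ] [322.0565 212.6358] sc [369.2631 262.9753] [343.8828 281.2276]
br1 steel 127 552 ctr [ 0.6467 -0.0254 -0.0165] 0.03342805386974486 top [321.8368 212.9115] [335.1695 212.2068] sc [379.1911 285.4765] [339.948  307.4751]
```

View pics/mt.png

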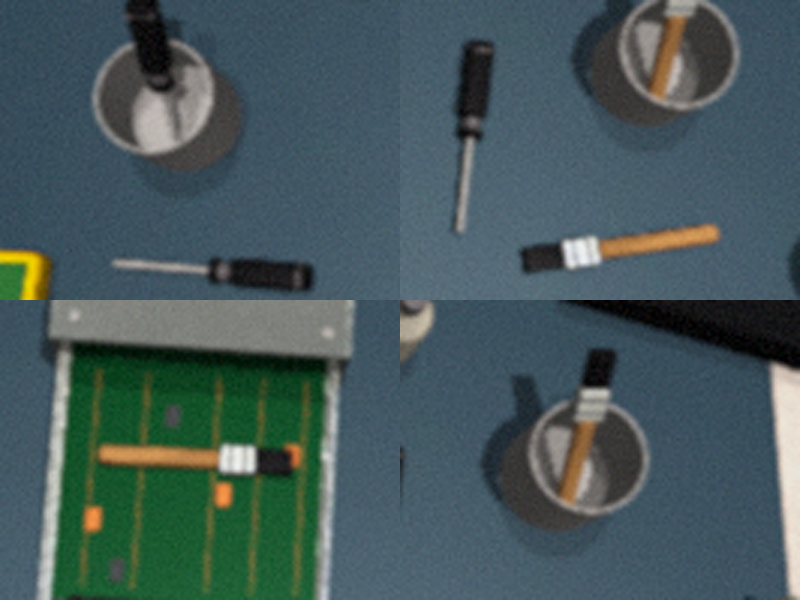

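View pics/ms.png

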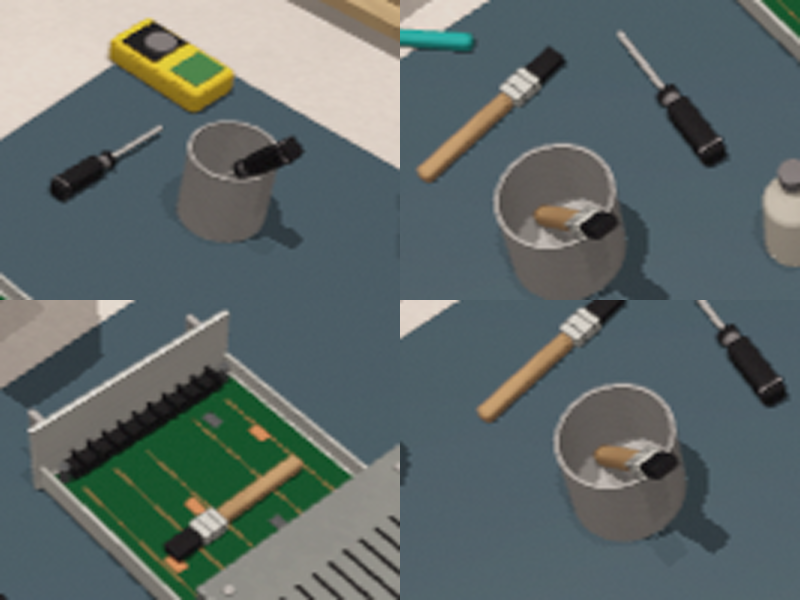

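```bash
cat > m.py <<'E'
from h import *
np.set_printoptions(precision=4,suppress=True)
T,S=snap('top'),snap('scene')
for k,a,b in [('potA rim',(151,222.3),(427.1,190.2)),('potB rim',(472.8,217.5),(231.8,342.2)),
('d3 end',(203.7,282.1),(369,203.2)),('d3 tip',(137.6,277.4),(403.5,182.6)),('d2 end',(406.3,214),(283.7,331.5)),('d2 tip',(399.6,276.8),(253.2,291.3)),
('b3 brist',(420.9,286.5),(232.2,299)),('b3 foot',(485.7,277.1),(188.3,337.2)),('b1 foot',(283.3,211.2),(369.1,264.5)),('b1 brist',(346.8,213.9),(326.5,293.1)),
('b0 tip',(475.8,184),(246,354.5)),('d0 top',(146.5,190.5),(448.5,189.5)),
('panelL',(259.5,266.5),(345.8,214.4)),('panelR',(361.5,271.5),(280,253.9)),('mug',(541,292),(133,343)),('meter',(97,290),(407,155))]:
    print(k,*tri(T,a,S,b))
E
python3 m.py
```

```text
potA rim [0.5713 0.4109 0.0865] 0.001394957840917124
potB rim [ 0.5867 -0.4102  0.0962] 0.002820129933615271
d3 end [0.4272 0.2881 0.0094] 0.003510944181562781
d3 tip [0.4385 0.4654 0.0042] 0.0019470193023874989
d2 end [ 0.6133 -0.2617  0.0108] 0.0007704880756776692
d2 tip [ 0.4428 -0.2369  0.0067] 0.002007083693435843
b3 brist [ 0.4173 -0.2955 -0.001 ] 0.001357505267857164
b3 foot [ 0.4433 -0.4652  0.0118] 0.0034649325822228468
b1 foot [0.619  0.0771 0.0206] 0.002312659447933753
b1 brist [ 0.6098 -0.0956  0.0282] 0.0012188661938544358
b0 tip [ 0.6613 -0.4125  0.1343] 0.001544261345946072
d0 top [0.6431 0.4127 0.1337] 0.0031399577816521545
panelL [0.4605 0.1329 0.0848] 0.0036405461550152647
panelR [ 0.4463 -0.1262  0.0903] 0.000482813718560278
mug [ 0.398  -0.5858  0.0682] 0.00020606252376941133
meter [0.3951 0.5358 0.07  ] 0.005285048489899947
```

The two mosaics give clear rims and tool ends. Triangulation puts pot A at (0.571, 0.411) with driver_0 leaning to +x, and pot B at (0.587, −0.410) with brush_0 leaning to +x. brush_1's height agrees with the board. I'll pick up brush_3 first.

```bash
cat >> h.py <<'E'
from scipy.spatial.transform import Rotation as Ro
np.set_printoptions(precision=4,suppress=True)
def cur():
    o=observe(); q=o['eef_rot']; return np.array(o['position']),Ro.from_quat([q[1],q[2],q[3],q[0]]),o
def pose(h,tilt,sgn=1):
    """tool pose: tool x*sgn along heading h (rad) before tilting fingers by tilt from down towards h"""
    x=np.array([np.cos(h),np.sin(h),0])*sgn; z=np.array([0,0,-1.]); R=Ro.from_matrix(np.c_[x,np.cross(z,x),z])
    return R*Ro.from_rotvec([0,sgn*tilt,0])
def go(p,R):
    P,C,o=cur(); print('turn',(C.inv()*R).as_rotvec()/1.5,'then shift',R.inv().apply(np.array(p)-P)/.5)
def st():
    P,C,o=cur(); print('t',round(o['time'],1),'P',P,'z',C.apply([0,0,1]),'x',C.apply([1,0,0]),'q',np.array(o['joint_pos']),'w',round(o['width'],4),'F',np.array(o['ft_force']))
E
python3 - <<'E'
from h import *
T=snap('top')
f,b,e=[plane(T,p,.010)[:2] for p in((485.7,277.1),(439.8,283.8),(420.9,286.5))]
print('b3',f,b,e); th=np.arctan2(*(e-f)[::-1]); print(np.degrees(th))
a,e=[plane(T,p,z)[:2] for p,z in(((399.6,276.8),.012),((406.3,214),.012))]
print('d2',a,e,'grip',a+(e-a)*127.5/175,np.degrees(np.arctan2(*(e-a)[::-1])))
a,e=[plane(T,p,z)[:2] for p,z in(((137.6,277.4),.012),((203.7,282.1),.012))]
print('d3',a,e,'grip',a+(e-a)*127.5/175,np.degrees(np.arctan2(*(e-a)[::-1])))
a,b,e=[plane(T,p,.030)[:2] for p in((283.3,211.2),(329,212.7),(346.8,213.9))]
print('b1',a,b,e,np.degrees(np.arctan2(*(e-a)[::-1])))
for p in((151,222.3),(472.8,217.5)): print('pot',plane(T,p,.095))
go([*( b[0],b[1]),.15],pose(th,0))
f,b,e=[plane(T,p,.010)[:2] for p in((485.7,277.1),(439.8,283.8),(420.9,286.5))]
go([b[0],b[1],.15],pose(th,0))
E
```

```text
b3 [ 0.4415 -0.4689] [ 0.423  -0.3448] [ 0.4156 -0.294 ]
98.42286217948887
d2 [ 0.4411 -0.2374] [ 0.6135 -0.2609] grip [ 0.5667 -0.2545] -7.743869021177227
d3 [0.4364 0.461 ] [0.4247 0.2848] grip [0.4279 0.3326] -93.81977531820827
b1 [0.6151 0.0748] [ 0.6117 -0.0484] [ 0.6086 -0.0964] -92.19291781111824
pot [0.5685 0.4069 0.095 ]
pot [ 0.5853 -0.4129  0.095 ]
turn [-0.0001 -0.0002 -0.9847] then shift [0.8201 1.0929 0.1622]
turn [-0.0001 -0.0002 -0.9847] then shift [0.2888 0.6328 0.1622]
```

```bash
python3 -m jog '[[1,[0,0,0],[0,0,-0.0985]],[1,[0,0,0],[0,0,-0.0985]],[1,[0,0,0],[0,0,-0.0985]],[1,[0,0,0],[0,0,-0.0985]],[1,[0,0,0],[0,0,-0.0985]],[1,[0,0,0],[0,0,-0.0985]],[1,[0,0,0],[0,0,-0.0985]],[1,[0,0,0],[0,0,-0.0985]],[1,[0,0,0],[0,0,-0.0985]],[1,[0,0,0],[0,0,-0.0985]],[1,[0,0,0],[0,0,0]]]' 40
python3 -m jog '[[1,[0.036,0.079,0.02],[0,0,0]],[1,[0.036,0.079,0.02],[0,0,0]],[1,[0.036,0.079,0.02],[0,0,0]],[1,[0.036,0.079,0.02],[0,0,0]],[1,[0.036,0.079,0.02],[0,0,0]],[1,[0.036,0.079,0.02],[0,0,0]],[1,[0.036,0.079,0.02],[0,0,0]],[1,[0.036,0.079,0.02],[0,0,0]],[1,[0,0,0],[0,0,0]],[1,[0,0,0],[0,0,0]]]'
python3 - <<'E'
from h import *
st(); snap('wrist','w0'); go([.423,-.3448,.005],pose(np.radians(98.4),0))
E
```

```text
time: 1.45
position: [0.1312, -0.5341, 0.2313]
eef_rot: [-0.0, 0.653, 0.758, 0.0]
ft_force: [0.6, 0.8, 0.6]
width: 0.0855
gripper_force: 0.0
time: 2.45
position: [0.4231, -0.3444, 0.151]
eef_rot: [-0.0, 0.653, 0.757, -0.0]
ft_force: [-0.8, 0.2, -1.0]
width: 0.0856
gripper_force: 0.0
t 2.5 P [ 0.4231 -0.3444  0.151 ] z [-0.0008  0.0003 -1.    ] x [-0.1468  0.9892  0.0004] q [-0.8875  0.3185  1.6598 -0.0005  1.1641 -1.0346] w 0.0856 F [-0.8029  0.2392 -0.9823]
turn [-0.0004  0.0001 -0.0003] then shift [0.0009 0.0011 0.2926]
```

View pics/w0.png

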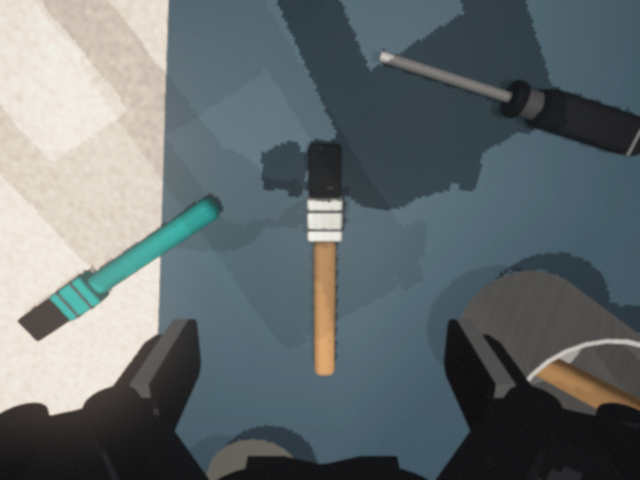

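Wrist view: brush_3 is centred at column 325 with its ferrule at (325,220), and both fingers are clear of the pot. Descending.

```bash
python3 -m jog '[[1,[0,0,0.07],[0,0,0]],[1,[0,0,0.07],[0,0,0]],[1,[0,0,0.07],[0,0,0]],[1,[0,0,0.05],[0,0,0]],[1,[0,0,0.03],[0,0,0]],[1,[0,0,0],[0,0,0]],[0,[0,0,0],[0,0,0]],[0,[0,0,0],[0,0,0]],[0,[0,0,0],[0,0,0]],[0,[0,0,0],[0,0,0]],[0,[0,0,0],[0,0,0]],[0,[0,0,0],[0,0,0]]]' 50
python3 -m jog '[[0,[0,0,0],[0,0,0]],[0,[0,0,0],[0,0,0]],[0,[0,0,-0.03],[0,0,0]],[0,[0,0,-0.07],[0,0,0]],[0,[0,0,-0.1],[0,0,0]],[0,[0,0,-0.1],[0,0,0]],[0,[0,0,-0.1],[0,0,0]],[0,[0,0,-0.1],[0,0,0]],[0,[0,0,-0.1],[0,0,0]],[0,[0,0,0],[0,0,0]]]'
python3 - <<'E'
from h import *
st(); im=snap('wrist','w1')
for h in(0,-10,-20):
    print(h); go([.4,-.41,.30],pose(np.radians(h),0))
E
```

```text
time: 3.7
position: [0.4232, -0.3459, 0.0075]
eef_rot: [0.001, 0.653, 0.757, -0.0]
ft_force: [-1.0, 0.0, 6.3]
width: 0.0221
gripper_force: 49.9
time: 4.7
position: [0.4247, -0.3475, 0.3147]
eef_rot: [0.007, 0.653, 0.757, -0.001]
ft_force: [1.7, -1.3, -0.1]
width: 0.0223
gripper_force: 49.2
t 4.7 P [ 0.4247 -0.3475  0.3147] z [ 0.0094 -0.0116 -0.9999] x [-0.1473  0.989  -0.0128] q [-0.889   0.205   1.403   0.      1.5187 -1.0369] w 0.0223 F [ 1.6956 -1.2547 -0.0675]
0
turn [0.0067 0.0012 1.1457] then shift [-0.0476  0.1271  0.0216]
-10
turn [0.007  0.0006 1.2621] then shift [-0.0248  0.1335  0.0216]
-20
turn [0.0072 0.     1.3784] then shift [-0.0013  0.1358  0.0216]
```

View pics/w1.png

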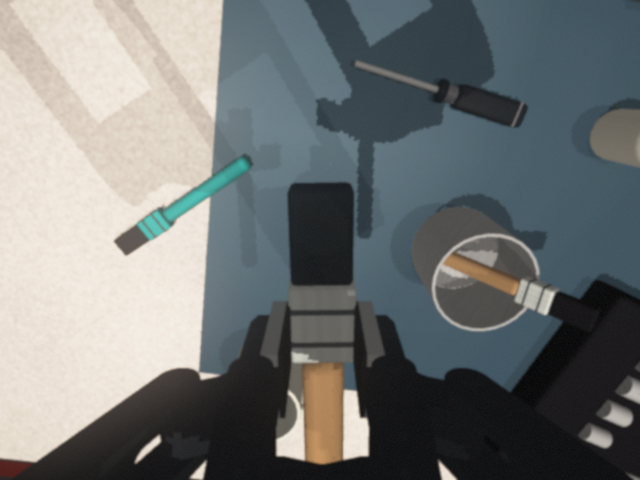

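brush_3 is held by its ferrule, with the bristles pointing up the image. Now I turn it to heading −15° and tilt.

```bash
python3 -m jog '[[0,[0,0,-0.02],[0,0,0.1]],[0,[0,0,-0.02],[0,0,0.1]],[0,[0,0,0],[0,0,0.1]],[0,[0,0,0],[0,0,0.1]],[0,[0,0,0],[0,0,0.1]],[0,[0,0,0],[0,0,0.1]],[0,[0,0,0],[0,0,0.1]],[0,[0,0,0],[0,0,0.1]],[0,[0,0,0],[0,0,0.1]],[0,[0,0,0],[0,0,0.1]],[0,[0,0,0],[0,0,0.1]],[0,[0,0,0],[0,0,0.1]]]' 50 | head -1
python3 -m jog '[[0,[0,0,0],[0,0,0.1]],[0,[0,0,0],[0,0,0.02]],[0,[0,0.06,0],[0,0.08,0]],[0,[0,0.07,0],[0,0.08,0]],[0,[0,0,0],[0,0.08,0]],[0,[0,0,0],[0,0.08,0]],[0,[0,0,0],[0,0.08,0]],[0,[0,0,0],[0,0.08,0]],[0,[0,0,0],[0,0.08,0]],[0,[0,0,0],[0,0.08,0]],[0,[0,0,0],[0,0.08,0]],[0,[0,0,0],[0,0.08,0]]]'
python3 - <<'E'
from h import *
st()
E
```

```text
time: 5.95
time: 7.15
position: [0.4052, -0.4075, 0.3256]
eef_rot: [0.075, 0.817, -0.109, 0.561]
ft_force: [0.5, 0.2, -2.4]
width: 0.0223
gripper_force: 49.2
t 7.2 P [ 0.4052 -0.4075  0.3256] z [ 0.9008 -0.2441 -0.3591] x [ 0.3466 -0.094   0.9333] q [-1.6486  0.0157  2.1973  1.373   1.2092 -0.5711] w 0.0223 F [ 0.5022  0.2144 -2.4077]
```

Run:
```python
from h import *
P,R,o=cur()
d=lambda v:R.inv().apply(v)/.5
t=np.array([.604,-.441,.250]); print('over',d(t-P)); print('down',d([0,0,-.120]))
```

```text
over [ 0.0031 -0.0393  0.4288]
down [-0.224   0.      0.0862]
```

```bash
python3 -m jog '[[0,[0,-0.006,0.06],[0,0,0]],[0,[0,-0.006,0.06],[0,0,0]],[0,[0,-0.006,0.06],[0,0,0]],[0,[0,-0.006,0.06],[0,0,0]],[0,[0,-0.006,0.06],[0,0,0]],[0,[0,-0.006,0.06],[0,0,0]],[0,[0,-0.003,0.04],[0,0,0]],[0,[0.003,0,0.03],[0,0,0]],[0,[0,0,0],[0,0,0]]]' 50
python3 - <<'E'
from h import *
st(); S=snap('scene'); T=snap('top')
a=cv2.resize(S['color'][270:420,120:320,::-1],(800,600),interpolation=cv2.INTER_CUBIC)
b=cv2.resize(T['color'][160:310,370:570,::-1],(800,600),interpolation=cv2.INTER_CUBIC)
cv2.imwrite('pics/c1.png',cv2.resize(np.hstack([a,b]),(800,300),interpolation=cv2.INTER_AREA))
P,R,o=cur(); print('to rel',R.inv().apply(np.array([.604,-.441,.127])-P)/.5)
E
```

```text
time: 8.05
position: [0.6057, -0.4404, 0.2478]
eef_rot: [0.072, 0.819, -0.108, 0.559]
ft_force: [-0.1, 0.6, 0.3]
width: 0.0227
gripper_force: 49.3
t 8.1 P [ 0.6057 -0.4404  0.2478] z [ 0.8999 -0.2391 -0.3646] x [ 0.3518 -0.0958  0.9312] q [-1.1368  0.3575  2.0052  1.8007  0.8261 -0.7435] w 0.0227 F [-0.1147  0.5516  0.3293]
to rel [-0.2275  0.0012  0.0877]
```

View pics/c1.png

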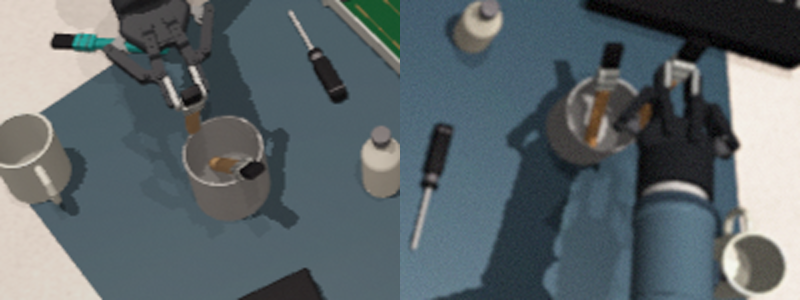

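The brush hangs over the right half of the brush pot, clear of brush_0. Lowering and releasing.

```bash
python3 -m jog '[[0,[-0.04,0,0.0155],[0,0,0]],[0,[-0.04,0,0.0155],[0,0,0]],[0,[-0.04,0,0.0155],[0,0,0]],[0,[-0.04,0,0.0155],[0,0,0]],[0,[-0.035,0,0.0135],[0,0,0]],[0,[-0.02,0,0.008],[0,0,0]],[0,[-0.013,0,0.005],[0,0,0]],[0,[0,0,0],[0,0,0]]]' 50
python3 - <<'E'
from h import *
st()
E
```

```text
time: 8.95
position: [0.6043, -0.4414, 0.127]
eef_rot: [0.073, 0.818, -0.108, 0.56]
ft_force: [-0.1, 0.5, 0.5]
width: 0.0224
gripper_force: 49.3
t 8.9 P [ 0.6043 -0.4414  0.127 ] z [ 0.9    -0.2414 -0.363 ] x [ 0.3504 -0.095   0.9318] q [-1.1398  0.6017  2.0677  2.0418  0.9347 -1.1198] w 0.0224 F [-0.1034  0.526   0.5488]
```

Clean and force-free. Opening partway, then backing out along −z and up.

```bash
python3 -m jog '[[0.55,[0,0,0],[0,0,0]],[0.55,[0,0,0],[0,0,0]],[0.55,[0,0,0],[0,0,0]],[0.55,[0,0,0],[0,0,0]],[0.55,[0.01,0,-0.02],[0,0,0]],[0.55,[0.02,0,-0.05],[0,0,0]],[0.55,[0.03,0,-0.08],[0,0,0]],[0.55,[0.05,0,-0.08],[0,0,0]],[0.55,[0.08,0,-0.08],[0,0,0]],[0.55,[0.08,0,-0.06],[0,0,0]],[0.55,[0.08,0,-0.06],[0,0,0]],[0.55,[0,0,0],[0,0,0]]]' 50
python3 - <<'E'
from h import *
st(); S=snap('scene'); T=snap('top')
a=cv2.resize(S['color'][270:420,120:320,::-1],(800,600),interpolation=cv2.INTER_CUBIC)
b=cv2.resize(T['color'][160:310,370:570,::-1],(800,600),interpolation=cv2.INTER_CUBIC)
cv2.imwrite('pics/c2.png',cv2.resize(np.hstack([a,b]),(800,300),interpolation=cv2.INTER_AREA))
# next: driver_2
for im,bx in((T,(390,200,425,290)),):
    print(blob(im,bx,'black'),blob(im,bx,'steel'))
A,B=blob(S,(246,285,294,340),'black'),blob(T,(390,205,420,290),'black'); print(tri(S,A['c'],T,B['c']))
go([.5667,-.2545,.15],pose(np.radians(-7.7),0))
E
```

```text
time: 10.15
position: [0.4742, -0.4073, 0.3711]
eef_rot: [0.079, 0.817, -0.105, 0.562]
ft_force: [-0.5, -0.1, 0.2]
width: 0.047
gripper_force: 0.0
t 10.2 P [ 0.4742 -0.4073  0.3711] z [ 0.9011 -0.2472 -0.3562] x [ 0.3469 -0.0817  0.9343] q [-1.4364 -0.0109  2.0871  1.4156  1.0558 -0.4023] w 0.047 F [-0.4668 -0.1494  0.2031]
{'n': 59, 'c': array([391.3051, 233.0169]), 'a': array([392.1213, 226.0141]), 'b': array([389.9096, 244.9895])} None
(array([ 0.5601, -0.2162,  0.0175]), np.float64(0.0015283809646563207))
turn [ 0.054  -0.7994 -0.0729] then shift [ 0.1422 -0.3254  0.4289]
```

View pics/c2.png

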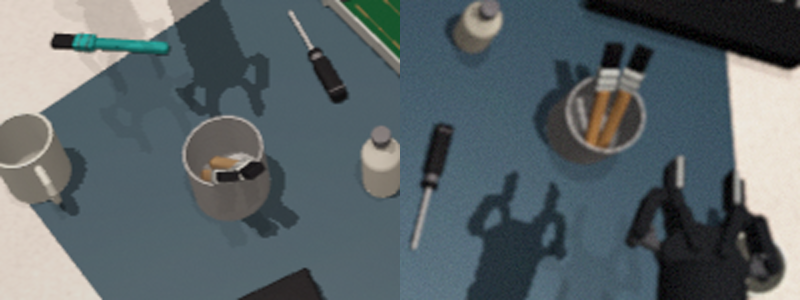

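brush_3 stands beside brush_0. driver_2 has been knocked aside: its handle end is now near top pixel (391,223) and its tip near (378,283). Re-measuring.

Run:
```python
from h import *
S=snap('scene'); T=snap('top')
bt=(365,205,400,295); bs=(255,270,300,325)
r={}
for k in('black','steel'):
    A,B=blob(T,bt,k),blob(S,bs,k); r[k]=A; print(k,A,B,tri(T,A['c'],S,B['c']))
h=plane(T,r['black']['c'],.014)[:2]; s=plane(T,r['steel']['c'],.012)[:2]
u=(h-s)/np.linalg.norm(h-s); th=np.arctan2(u[1],u[0])
e=[plane(T,r['black'][k],.014)[:2] for k in'ab']; t=[plane(T,r['steel'][k],.012)[:2] for k in'ab']
print('handle',h,e,'steel',s,t,np.degrees(th))
tip=min(t,key=lambda p:p@u); g=tip+u*127.5e-3; print('tip',tip,'grip',g)
go([g[0],g[1],.16],pose(th,0))
```

```text
black {'n': 184, 'c': array([388.0109, 235.4837]), 'a': array([391.1708, 222.5295]), 'b': array([385.2521, 246.7933])} {'n': 179, 'c': array([284.3017, 309.1006]), 'a': array([278.1782, 298.7156]), 'b': array([290.619 , 319.8143])} (array([ 0.5548, -0.2102,  0.0053]), np.float64(0.00026729479867857917))
steel {'n': 141, 'c': array([380.1631, 269.2837]), 'a': array([384.1635, 253.7841]), 'b': array([376.1001, 285.0258])} {'n': 116, 'c': array([291.1552, 276.0431]), 'a': array([281.3441, 268.2974]), 'b': array([300.8304, 283.6815])} (array([ 0.4787, -0.1568,  0.0415]), np.float64(0.032305397629059845))
handle [ 0.553  -0.2089] [array([ 0.5889, -0.2184]), array([ 0.5219, -0.2007])] steel [ 0.461  -0.1859] [array([ 0.5031, -0.1976]), array([ 0.4188, -0.1741])] -14.06371404612863
tip [ 0.4188 -0.1741] grip [ 0.5425 -0.2051]
turn [ 0.0059 -0.7992 -0.0099] then shift [ 0.0338 -0.4221  0.4029]
```

```bash
python3 -m jog '[[0.8,[0,0,0],[0,-0.08,0]],[0.8,[0,0,0],[0,-0.08,0]],[0.8,[0,0,0],[0,-0.08,0]],[0.8,[0,0,0],[0,-0.08,0]],[0.8,[0,0,0],[0,-0.08,0]],[0.8,[0,0,0],[0,-0.08,0]],[0.8,[0,0,0],[0,-0.08,0]],[0.8,[0,0,0],[0,-0.08,0]],[0.8,[0,0,0],[0,-0.08,0]],[0.8,[0,0,0],[0,-0.08,0]],[0.8,[0,0,0],[0,0,0]]]' 50 |head -2
python3 -m jog '[[0.8,[0.007,-0.085,0],[0,0,0]],[0.8,[0.007,-0.085,0],[0,0,0]],[0.8,[0.007,-0.085,0.05],[0,0,0]],[0.8,[0.007,-0.085,0.08],[0,0,0]],[0.8,[0.007,-0.082,0.08],[0,0,0]],[0.8,[0,0,0.08],[0,0,0]],[0.8,[0,0,0.06],[0,0,0]],[0.8,[0,0,0.04],[0,0,0]],[0.8,[0,0,0],[0,0,0]]]'
python3 - <<'E'
from h import *
st(); W=snap('wrist','w2'); T=snap('top')
g=np.array([.5425,-.2051]); go([g[0],g[1],.006],pose(np.radians(-14.1),0))
b=blob(W,(200,0,440,300),'black'); print(b, proj(W,[g[0],g[1],.02]))
E
```

```text
time: 11.45
position: [0.4775, -0.406, 0.3568]
time: 12.35
position: [0.5397, -0.2159, 0.1738]
eef_rot: [-0.002, 0.991, -0.131, -0.003]
ft_force: [-0.1, -0.3, 0.2]
width: 0.0686
gripper_force: 0.0
t 12.3 P [ 0.5397 -0.2159  0.1738] z [-0.006   0.0056 -1.    ] x [ 0.9659 -0.2588 -0.0073] q [-0.5732  0.3619  1.5351  0.0015  1.2527  1.2589] w 0.0686 F [-0.0755 -0.2941  0.2186]
turn [-0.0008  0.0004 -0.0107] then shift [-0.0052 -0.0246  0.344 ]
{'n': 373, 'c': array([300.1421, 191.1367]), 'a': array([299.571 , 165.8966]), 'b': array([300.6139, 211.9861])} [307.3536 215.3525]
```

View pics/w2.png

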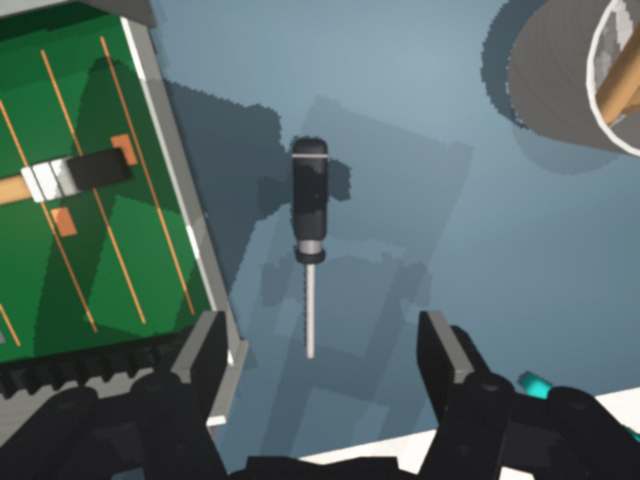

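Wrist view: driver_2's handle spans rows 140–255 at column 310, and my aim point (307,215) is slightly towards the blade, so I add 8 mm towards the handle end.

```bash
python3 -m jog '[[0.8,[0.011,-0.023,0],[0,0,-0.01]],[0.8,[0,0,0.08],[0,0,0]],[0.8,[0,0,0.08],[0,0,0]],[0.8,[0,0,0.08],[0,0,0]],[0.8,[0,0,0.06],[0,0,0]],[0.8,[0,0,0.04],[0,0,0]],[0.8,[0,0,0],[0,0,0]],[0,[0,0,0],[0,0,0]],[0,[0,0,0],[0,0,0]],[0,[0,0,0],[0,0,0]],[0,[0,0,0],[0,0,0]],[0,[0,0,0],[0,0,0]]]' 50
python3 -m jog '[[0,[0,0,-0.03],[0,0,0]],[0,[0,0,-0.07],[0,0,0]],[0,[0,0,-0.1],[0,0,0]],[0,[0,0,-0.1],[0,0,0]],[0,[0,0,-0.1],[0,0,0]],[0,[0,0,-0.1],[0,0,0]],[0,[0,0,-0.1],[0,0,0]],[0,[0,0,-0.1],[0,0,0]],[0,[0,0,0],[0,0,0]]]'
python3 - <<'E'
from h import *
st()
E
```

```text
time: 13.65
position: [0.5525, -0.209, 0.0106]
eef_rot: [0.001, 0.992, -0.123, 0.002]
ft_force: [0.3, 1.5, 6.1]
width: 0.0225
gripper_force: 50.5
time: 14.55
position: [0.553, -0.2094, 0.3681]
eef_rot: [0.003, 0.992, -0.123, 0.007]
ft_force: [0.4, 0.2, 0.2]
width: 0.0225
gripper_force: 49.6
t 14.6 P [ 0.553  -0.2094  0.3681] z [ 0.0139 -0.0085 -0.9999] x [ 0.9697 -0.244   0.0156] q [-0.5504  0.2751  1.1873  0.0001  1.6629  1.2669] w 0.0225 F [0.4133 0.1965 0.2258]
```

```bash
python3 -m jog '[[0,[0,0,-0.02],[0,0,-0.086]],[0,[0,0,-0.02],[0,0,-0.086]],[0,[0,0,-0.02],[0,0,-0.086]],[0,[0,0,0],[0,0,-0.086]],[0,[0,0,0],[0,0,-0.086]],[0,[0,0,0],[0,0,-0.086]],[0,[0,0,0],[0,0,-0.086]],[0,[0,0,0],[0,0,-0.086]],[0,[0,0,0],[0,0,-0.086]],[0,[0,0,0],[0,0,-0.086]],[0,[0,0,0],[0,0,0]]]' 60
python3 - <<'E'
from h import *
st(); go([.47,.22,.38],pose(np.radians(60),0))
E
```

```text
time: 15.65
position: [0.5507, -0.208, 0.3884]
eef_rot: [-0.0, 0.867, 0.499, 0.0]
ft_force: [0.1, 0.8, -1.6]
width: 0.0222
gripper_force: 63.5
t 15.7 P [ 0.5507 -0.208   0.3884] z [ 0.      0.0001 -1.    ] x [0.5024 0.8646 0.0001] q [-0.5506  0.2808  1.1322  0.0001  1.7286 -0.0242] w 0.0222 F [ 0.1362  0.7757 -1.641 ]
turn [-0.     -0.0001 -0.0019] then shift [ 0.6607 -0.5678  0.0169]
```

```bash
python3 -m jog '[[0,[0.066,-0.057,0],[0,0,0]],[0,[0.066,-0.057,0],[0,0,0]],[0,[0.066,-0.057,0],[0,0,0]],[0,[0.066,-0.057,0],[0,0,0]],[0,[0.066,-0.057,0],[0,0,0]],[0,[0.066,-0.057,0],[0,0,0]],[0,[0.066,-0.057,0],[0,0,0]],[0,[0.066,-0.057,0],[0,0,0]],[0,[0.066,-0.057,0],[0,0,0]],[0,[0.066,-0.057,0],[0,0,0]],[0,[0,0,0],[0,0,0]]]' |head -2
python3 -m jog '[[0,[0,0,0],[0,0.08,0]],[0,[0,0,0],[0,0.08,0]],[0,[0,0,0],[0,0.08,0]],[0,[0,0,0],[0,0.08,0]],[0,[0,0,0],[0,0.08,0]],[0,[0,0,0],[0,0.08,0]],[0,[0,0,0],[0,0.08,0]],[0,[0,0,0],[0,0.08,0]],[0,[0,0,0],[0,0.08,0]],[0,[0,0,0],[0,0.08,0]],[0,[0,0,0],[0,0.08,0]],[0,[0,0,0],[0,0.03,0]]]' |head -2
python3 - <<'E'
from h import *
st()
P,R,o=cur(); C=np.array([.570,.409])
F=np.array([C[0]-.020,C[1]+.008,.009]); x=R.apply([1,0,0]); t=F+.137*x; print('rel TCP',t)
print('over',R.inv().apply(t+[0,0,.12]-P)/.5,'down',R.inv().apply([0,0,-.12])/.5)
E
```

```text
time: 16.75
position: [0.4689, 0.2251, 0.3886]
time: 17.95
position: [0.4706, 0.2192, 0.3871]
t 17.9 P [0.4706 0.2192 0.3871] z [ 0.4959  0.8446 -0.2018] x [0.1069 0.1713 0.9794] q [-0.6357 -0.0495  2.2416  1.345   1.5365 -0.6227] w 0.0226 F [ 0.1135  0.1739 -1.0953]
rel TCP [0.5646 0.4405 0.1432]
over [-0.1468 -0.0611  0.517 ] down [-0.2351  0.0013  0.0484]
```

```bash
python3 -m jog '[[0,[0,-0.01,0.07],[0,0,0]],[0,[0,-0.01,0.07],[0,0,0]],[0,[0,-0.01,0.07],[0,0,0]],[0,[-0.02,-0.01,0.07],[0,0,0]],[0,[-0.025,-0.01,0.07],[0,0,0]],[0,[-0.03,-0.01,0.065],[0,0,0]],[0,[-0.035,0,0.06],[0,0,0]],[0,[-0.035,0,0.04],[0,0,0]],[0,[0,0,0],[0,0,0]],[0,[0,0,0],[0,0,0]]]' |head -2
python3 - <<'E'
from h import *
st(); S=snap('scene'); T=snap('top')
a=cv2.resize(S['color'][110:260,320:520,::-1],(800,600),interpolation=cv2.INTER_CUBIC)
b=cv2.resize(T['color'][150:300,70:270,::-1],(800,600),interpolation=cv2.INTER_CUBIC)
cv2.imwrite('pics/c3.png',cv2.resize(np.hstack([a,b]),(800,300),interpolation=cv2.INTER_AREA))
P,R,o=cur(); x=R.apply([1,0,0]); print('foot',P-.137*x,proj(S,P-.137*x),proj(T,P-.137*x)); t=np.array([.570-.020,.409+.008,.009])+.137*x; print('to rel',R.inv().apply(t-P)/.5)
E
```

```text
time: 18.95
position: [0.5642, 0.4402, 0.2645]
t 18.9 P [0.5642 0.4402 0.2645] z [ 0.4923  0.8459 -0.2052] x [0.1054 0.1761 0.9787] q [ 0.0754  0.3812  2.1352  1.9588  1.0576 -0.9816] w 0.0223 F [ 0.1299 -0.3224 -0.098 ]
foot [0.5506 0.4155 0.132 ] [424.8    176.2533] [142.1577 226.1833]
to rel [-0.2404 -0.0026  0.052 ]
```

View pics/c3.png

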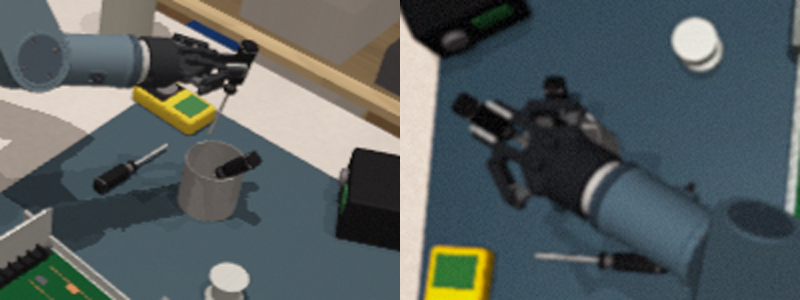

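The tip sits where predicted, scene (425,176), inside the pot mouth and clear of driver_0. Lowering.

```bash
python3 -m jog '[[0,[-0.04,0,0.0087],[0,0,0]],[0,[-0.04,0,0.0087],[0,0,0]],[0,[-0.04,0,0.0087],[0,0,0]],[0,[-0.04,0,0.0087],[0,0,0]],[0,[-0.035,0,0.0075],[0,0,0]],[0,[-0.025,0,0.0055],[0,0,0]],[0,[-0.018,0,0.004],[0,0,0]],[0,[0,0,0],[0,0,0]]]'
python3 - <<'E'
from h import *
st()
E
```

```text
time: 19.85
position: [0.5654, 0.4405, 0.1431]
eef_rot: [-0.314, 0.673, 0.386, 0.547]
ft_force: [-0.2, 0.1, -1.7]
width: 0.0226
gripper_force: 63.5
t 19.9 P [0.5654 0.4405 0.1431] z [ 0.4938  0.8452 -0.2045] x [0.1035 0.1764 0.9789] q [ 0.0768  0.6709  2.1716  2.1014  1.203  -1.3078] w 0.0226 F [-0.2006  0.069  -1.7186]
```

```bash
python3 -m jog '[[0.5,[0,0,0],[0,0,0]],[0.5,[0,0,0],[0,0,0]],[0.5,[0,0,0],[0,0,0]],[0.5,[0,0,0],[0,0,0]],[0.5,[0.005,0,-0.03],[0,0,0]],[0.5,[0.01,0,-0.06],[0,0,0]],[0.5,[0.02,0,-0.08],[0,0,0]],[0.5,[0.05,0,-0.08],[0,0,0]],[0.5,[0.08,0,-0.06],[0,0,0]],[0.5,[0.09,0,-0.05],[0,0,0]],[0.5,[0.09,0,0],[0,0,0]],[0.5,[0.06,0,0],[0,0,0]]]' 60 |head -2
python3 - <<'E'
from h import *
st(); S=snap('scene'); T=snap('top')
a=cv2.resize(S['color'][110:260,320:520,::-1],(800,600),interpolation=cv2.INTER_CUBIC)
b=cv2.resize(T['color'][150:300,70:270,::-1],(800,600),interpolation=cv2.INTER_CUBIC)
cv2.imwrite('pics/c4.png',cv2.resize(np.hstack([a,b]),(800,300),interpolation=cv2.INTER_AREA))
E
```

```text
time: 21.05
position: [0.4968, 0.3243, 0.3801]
t 21.1 P [0.4968 0.3243 0.3801] z [ 0.4956  0.8445 -0.2031] x [0.0993 0.1772 0.9792] q [-0.2726 -0.0031  2.2185  1.5579  1.2432 -0.6198] w 0.0428 F [ 0.9266  0.4496 -0.6436]
```

View pics/c4.png

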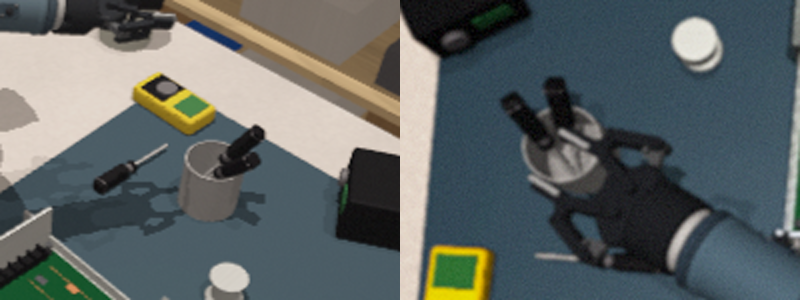

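driver_2 stands in the screwdriver pot beside driver_0. Next is driver_3: untilt, then turn 206° (joint 6 stays in range).

```bash
python3 -m jog '[[0.8,[0,0,0],[0,-0.08,0]],[0.8,[0,0,0],[0,-0.08,0]],[0.8,[0,0,0],[0,-0.08,0]],[0.8,[0,0,0],[0,-0.08,0]],[0.8,[0,0,0],[0,-0.08,0]],[0.8,[0,0,0],[0,-0.08,0]],[0.8,[0,0,0],[0,-0.08,0]],[0.8,[0,0,0],[0,-0.08,0]],[0.8,[0,0,0],[0,-0.08,0]],[0.8,[0,0,0],[0,-0.08,0]],[0.8,[0,0,0],[0,-0.08,0]],[0.8,[0,0,0],[0,-0.03,0]]]' |head -2
python3 -m jog '[[0.8,[0,0,0],[0,0,-0.1]],[0.8,[0,0,0],[0,0,-0.1]],[0.8,[0,0,0],[0,0,-0.1]],[0.8,[0,0,0],[0,0,-0.1]],[0.8,[0,0,0],[0,0,-0.1]],[0.8,[0,0,0],[0,0,-0.1]],[0.8,[0,0,0],[0,0,-0.1]],[0.8,[0,0,0],[0,0,-0.1]],[0.8,[0,0,0],[0,0,-0.1]],[0.8,[0,0,0],[0,0,-0.1]],[0.8,[0,0,0],[0,0,-0.1]],[0.8,[0,0,0],[0,0,-0.1]]]' |head -2
python3 - <<'E'
from h import *
st(); go([.428,.333,.18],pose(np.radians(-93.8),0))
E
```

```text
time: 22.35
position: [0.497, 0.3252, 0.3744]
time: 23.55
position: [0.4965, 0.3239, 0.3747]
t 23.6 P [0.4965 0.3239 0.3747] z [-0.0044 -0.0027 -1.    ] x [-0.9576  0.288   0.0034] q [ 0.3905  0.2925  1.1483 -0.0008  1.7059 -0.8883] w 0.068 F [ 0.0008 -0.0861  0.015 ]
turn [ 0.0002 -0.0039 -1.1977] then shift [-0.0091  0.1379  0.3895]
```

```bash
python3 -m jog '[[0.8,[0,0,0],[0,0,-0.1]],[0.8,[0,0,0],[0,0,-0.1]],[0.8,[0,0,0],[0,0,-0.1]],[0.8,[0,0,0],[0,0,-0.1]],[0.8,[0,0,0],[0,0,-0.1]],[0.8,[0,0,0],[0,0,-0.1]],[0.8,[0,0,0],[0,0,-0.1]],[0.8,[0,0,0],[0,0,-0.1]],[0.8,[0,0,0],[0,0,-0.1]],[0.8,[0,0,0],[0,0,-0.1]],[0.8,[0,0,0],[0,0,-0.1]],[0.8,[0,0,0],[0,0,-0.098]]]' |head -1
python3 -m jog '[[0.8,[-0.003,0.046,0.05],[0,0,0]],[0.8,[-0.003,0.046,0.07],[0,0,0]],[0.8,[-0.003,0.046,0.08],[0,0,0]],[0.8,[0,0,0.08],[0,0,0]],[0.8,[0,0,0.07],[0,0,0]],[0.8,[0,0,0.04],[0,0,0]],[0.8,[0,0,0],[0,0,0]],[0.8,[0,0,0],[0,0,0]]]' |head -2
python3 - <<'E'
from h import *
st(); W=snap('wrist')
g=np.array([.4279,.3326])
r={}
for k in('black','steel'):
    b=blob(W,(230,60,420,400),k); print(k,b and (b['n'],b['c'],b['a'],b['b'])); r[k]=b
print('proj grip',proj(W,[*g,.02]),'tip',proj(W,[.4364,.461,.012]),'end',proj(W,[.4247,.2848,.02]))
if r['black'] and r['steel']:
    h=plane(W,r['black']['c'],.02)[:2]; print('handle ctr',h,[plane(W,r['black'][k],.02)[:2] for k in'ab'],'steel',[plane(W,r['steel'][k],.012)[:2] for k in'ab'])
go([*g,.005],pose(np.radians(-93.8),0))
E
```

```text
time: 24.75
time: 25.55
position: [0.4283, 0.3338, 0.1812]
t 25.6 P [0.4283 0.3338 0.1812] z [-0.0023 -0.0015 -1.    ] x [-0.072  -0.9974  0.0017] q [ 0.4569  0.2868  1.6243 -0.0004  1.2332 -2.6124] w 0.0683 F [-0.4013  0.3108 -0.2425]
black (1909, array([320.3002, 212.395 ]), array([320.5801, 165.9132]), array([320.1095, 244.0609]))
steel (794, array([320.2758, 313.961 ]), array([320.5908, 268.9901]), array([319.9464, 360.9996]))
proj grip [323.4236 211.4492] tip [324.028  356.6868] end [323.18   144.9659]
handle ctr [0.4302 0.3331] [array([0.4276, 0.2992]), array([0.4322, 0.3577])] steel [array([0.4335, 0.3811]), array([0.4401, 0.465 ])]
turn [-0.0001 -0.0002 -0.0039] then shift [0.0036 0.0021 0.3545]
```

```bash
python3 -m jog '[[0.8,[0,0,0.08],[0,0,0]],[0.8,[0,0,0.08],[0,0,0]],[0.8,[0,0,0.08],[0,0,0]],[0.8,[0,0,0.06],[0,0,0]],[0.8,[0,0,0.045],[0,0,0]],[0.8,[0,0,0],[0,0,0]],[0,[0,0,0],[0,0,0]],[0,[0,0,0],[0,0,0]],[0,[0,0,0],[0,0,0]],[0,[0,0,0],[0,0,0]],[0,[0,0,0],[0,0,0]],[0,[0,0,0],[0,0,0]]]' 60
python3 -m jog '[[0,[0,0,-0.03],[0,0,0]],[0,[0,0,-0.07],[0,0,0]],[0,[0,0,-0.1],[0,0,0]],[0,[0,0,-0.1],[0,0,0]],[0,[0,0,-0.1],[0,0,0]],[0,[0,0,-0.1],[0,0,0]],[0,[0,0,-0.1],[0,0,0]],[0,[0,0,-0.1],[0,0,0]],[0,[0,0,0],[0,0,0]]]'
python3 - <<'E'
from h import *
st(); W=snap('wrist')
for k in('black','steel'):
    b=blob(W,(230,60,420,470),k); print(k,b and (b['n'],b['c'],b['a'],b['b']))
E
```

```text
time: 26.8
position: [0.4302, 0.3354, 0.0113]
eef_rot: [0.002, -0.681, 0.732, -0.001]
ft_force: [-1.0, -0.4, 7.5]
width: 0.0225
gripper_force: 59.7
time: 27.7
position: [0.4308, 0.3358, 0.3684]
eef_rot: [0.008, -0.681, 0.732, -0.002]
ft_force: [-0.1, 0.6, -1.2]
width: 0.0219
gripper_force: 59.1
t 27.7 P [0.4308 0.3358 0.3684] z [ 0.0143  0.007  -0.9999] x [-0.0717 -0.9974 -0.008 ] q [ 0.4579  0.1878  1.2988 -0.      1.639  -2.6118] w 0.0219 F [-0.0716  0.6463 -1.2037]
black (24714, array([323.9797, 366.7428]), array([309.8382, 236.6265]), array([336.073 , 478.0128]))
steel (4410, array([387.5063,  92.768 ]), array([359.8696,  50.8547]), array([412.2159, 130.242 ]))
```

```bash
python3 -m jog '[[0,[0,0,-0.02],[0,0,0.1]],[0,[0,0,0],[0,0,0.1]],[0,[0,0,0],[0,0,0.1]],[0,[0,0,0],[0,0,0.1]],[0,[0,0,0],[0,0,0.1]],[0,[0,0,0],[0,0,0.1]],[0,[0,0,0],[0,0,0.1]],[0,[0,0,0],[0,0,0.1]],[0,[0,0,0],[0,0,0.1]],[0,[0,0,0],[0,0,0.1]],[0,[0,0,0],[0,0,0.1]],[0,[0,0,0],[0,0,0.1]]]' |tail -2
python3 -m jog '[[0,[0,0,0],[0,0,0.1]],[0,[0,0,0],[0,0,0.1]],[0,[0,0,0],[0,0,0.1]],[0,[0,0,0],[0,0,0.1]],[0,[0,0,0],[0,0,0.1]],[0,[0,0,0],[0,0,0.1]],[0,[0,0,0],[0,0,0.1]],[0,[0,0,0],[0,0,0.1]],[0,[0,0,0],[0,0,0.1]],[0,[0,0,0],[0,0,0.1]],[0,[0,0,0],[0,0,0.1]],[0,[0,0,0],[0,0,0.1]]]' |tail -2
python3 - <<'E'
from h import *
st(); go([.47,.22,.38],pose(np.radians(60),0))
E
```

```text
width: 0.0223
gripper_force: 59.0
width: 0.0225
gripper_force: 59.0
t 30.1 P [0.428  0.3344 0.3678] z [-0.0022 -0.0011 -1.    ] x [ 0.5113  0.8594 -0.0021] q [0.4577 0.1942 1.2921 0.     1.6578 0.9944] w 0.0225 F [-0.4529  0.1112 -1.1591]
turn [-0.0009  0.0014 -0.0087] then shift [-0.1561  0.1871 -0.0244]
```

```bash
python3 -m jog '[[0,[-0.052,0.062,-0.008],[0,0,-0.009]],[0,[-0.052,0.062,-0.008],[0,0,0]],[0,[-0.052,0.062,-0.008],[0,0,0]],[0,[0,0,0],[0,0.08,0]],[0,[0,0,0],[0,0.08,0]],[0,[0,0,0],[0,0.08,0]],[0,[0,0,0],[0,0.08,0]],[0,[0,0,0],[0,0.08,0]],[0,[0,0,0],[0,0.08,0]],[0,[0,0,0],[0,0.08,0]],[0,[0,0,0],[0,0.08,0]],[0,[0,0,0],[0,0.08,0]]]' |tail -2
python3 -m jog '[[0,[0,0,0],[0,0.08,0]],[0,[0,0,0],[0,0.08,0]],[0,[0,0,0],[0,0.08,0]],[0,[0,0,0],[0,0.08,0]],[0,[0,0,0],[0,0.054,0]],[0,[0,0,0],[0,0,0]]]' |tail -2
python3 - <<'E'
from h import *
st()
P,R,o=cur(); C=np.array([.570,.409]); x=R.apply([1,0,0])
F=np.array([C[0]-.006,C[1]-.020,.010]); t=F+.128*x; print('rel TCP',t)
print('over',R.inv().apply(t+[0,0,.125]-P)/.5,'down',R.inv().apply([0,0,-.125])/.5)
S=snap('scene'); p=P-.128*x; print('foot',p,proj(S,p)); q=proj(S,p).astype(int)
b=blob(S,(q[0]-25,q[1]-30,q[0]+25,q[1]+12),'steel'); print(b)
E
```

```text
width: 0.0223
gripper_force: 59.2
width: 0.0224
gripper_force: 59.3
t 31.9 P [0.4704 0.2207 0.3788] z [0.4946 0.8662 0.0707] x [-0.0266 -0.0662  0.9975] q [-0.6526  0.2038  2.369   1.496   1.7024 -0.9925] w 0.0224 F [-0.0249 -0.8525 -0.5459]
rel TCP [0.5606 0.3805 0.1377]
over [-0.2576  0.0007  0.3498] down [-0.2494  0.0024 -0.0177]
foot [0.4738 0.2291 0.2511] [372.3287 161.652 ]
{'n': 1425, 'c': array([370.8702, 152.5249]), 'a': array([397.4576, 132.9831]), 'b': array([346.0788, 170.7466])}
```

```bash
python3 -m jog '[[0,[0,0,0.07],[0,0,0]],[0,[0,0,0.07],[0,0,0]],[0,[-0.02,0,0.07],[0,0,0]],[0,[-0.05,0,0.06],[0,0,0]],[0,[-0.06,0,0.05],[0,0,0]],[0,[-0.065,0,0.02],[0,0,0]],[0,[-0.06,0,0.01],[0,0,0]],[0,[0,0,0],[0,0,0]],[0,[0,0,0],[0,0,0]]]' |tail -2
python3 - <<'E'
from h import *
st(); S=snap('scene'); T=snap('top')
a=cv2.resize(S['color'][110:260,320:520,::-1],(800,600),interpolation=cv2.INTER_CUBIC)
b=cv2.resize(T['color'][150:300,70:270,::-1],(800,600),interpolation=cv2.INTER_CUBIC)
cv2.imwrite('pics/c5.png',cv2.resize(np.hstack([a,b]),(800,300),interpolation=cv2.INTER_AREA))
P,R,o=cur(); x=R.apply([1,0,0]); p=P-.128*x; print('foot',p,proj(S,p)); t=np.array([.564,.389,.010])+.128*x; print('to rel',R.inv().apply(t-P)/.5)
E
```

```text
width: 0.0223
gripper_force: 59.3
t 32.9 P [0.5611 0.3806 0.2675] z [0.492  0.8677 0.0707] x [-0.0347 -0.0616  0.9975] q [-0.0981  0.5919  2.2231  1.9896  1.5079 -1.2723] w 0.0223 F [ 0.      0.5375 -0.2732]
foot [0.5662 0.3878 0.1412] [423.8142 180.1777]
to rel [-0.2616 -0.0056 -0.019 ]
```

View pics/c5.png

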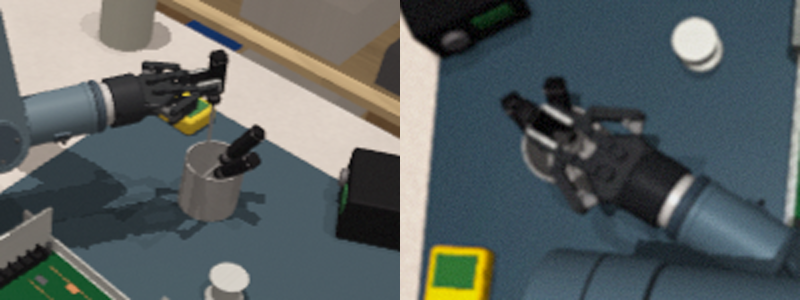

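The tool is over the pot, but at this tilt the wrist bend (354 mm behind the TCP) would come down on the chassis pull handle. I'll reduce the tilt to 80° first.

```bash
python3 -m jog '[[0,[0.03,0,0],[0,-0.0545,0]],[0,[0.02,0,0],[0,-0.0545,0]],[0,[0,0,0],[0,-0.0545,0]],[0,[0,0,0],[0,0,0]]]' |tail -2
python3 - <<'E'
from h import *
st(); P,R,o=cur(); x=R.apply([1,0,0]); print('foot',P-.128*x,'bend',P-.354*R.apply([0,0,1]))
t=np.array([.570-.016,.409-.026,.010])+.128*x; print('t',t,'to rel',R.inv().apply(t-P)/.5,'up .12',R.inv().apply([0,0,.12])/.5)
E
```

```text
width: 0.0224
gripper_force: 59.3
t 33.4 P [0.5612 0.3791 0.2972] z [ 0.4891  0.8555 -0.1701] x [0.0757 0.1526 0.9854] q [-0.0905  0.3133  2.165   1.8096  1.1741 -0.9285] w 0.0224 F [ 0.3677 -0.2883  0.0728]
foot [0.5515 0.3595 0.171 ] bend [0.388  0.0762 0.3574]
t [0.5637 0.4025 0.1361] to rel [-0.3098 -0.0221  0.0974] up .12 [ 0.2365  0.0024 -0.0408]
```

```bash
python3 -m jog '[[0,[0.004,-0.01,0.022],[0,0,0]],[0,[0.0035,-0.009,0.021],[0,0,0]],[0,[-0.04,0,0.007],[0,0,0]],[0,[-0.045,0,0.0078],[0,0,0]],[0,[-0.045,0,0.0078],[0,0,0]],[0,[-0.045,0,0.0078],[0,0,0]],[0,[-0.045,0,0.0078],[0,0,0]],[0,[-0.04,-0.001,0.007],[0,0,0]],[0,[-0.03,-0.001,0.005],[0,0,0]],[0,[-0.018,0,0.003],[0,0,0]],[0,[-0.01,0,0.0015],[0,0,0]],[0,[0,0,0],[0,0,0]]]'
python3 - <<'E'
from h import *
st()
E
```

```text
time: 34.6
position: [0.5626, 0.4031, 0.1309]
eef_rot: [-0.323, 0.661, 0.385, 0.557]
ft_force: [0.2, 0.7, 1.9]
width: 0.0222
gripper_force: 59.3
t 34.6 P [0.5626 0.4031 0.1309] z [ 0.4875  0.8562 -0.1708] x [0.0839 0.1487 0.9853] q [-0.0283  0.7287  2.2001  2.0175  1.3029 -1.3769] w 0.0222 F [0.2299 0.7316 1.8651]
```

```bash
python3 -m jog '[[0.5,[0,0,0],[0,0,0]],[0.5,[0,0,0],[0,0,0]],[0.5,[0,0,0],[0,0,0]],[0.5,[0,0,0],[0,0,0]],[0.5,[0.01,0,-0.03],[0,0,0]],[0.5,[0.012,0,-0.06],[0,0,0]],[0.5,[0.02,0,-0.07],[0,0,0]],[0.5,[0.05,0,-0.06],[0,0,0]],[0.5,[0.08,0,-0.04],[0,0,0]],[0.5,[0.09,0,0],[0,0,0]],[0.5,[0.09,0,0],[0,0,0]],[0.5,[0.09,0,0],[0,0,0]]]' 60 |head -2
python3 - <<'E'
from h import *
st(); S=snap('scene'); T=snap('top')
a=cv2.resize(S['color'][110:260,320:520,::-1],(800,600),interpolation=cv2.INTER_CUBIC)
b=cv2.resize(T['color'][140:290,250:450,::-1],(800,600),interpolation=cv2.INTER_CUBIC)
c=cv2.resize(T['color'][150:300,70:270,::-1],(800,600),interpolation=cv2.INTER_CUBIC)
cv2.imwrite('pics/c6.png',cv2.resize(np.vstack([np.hstack([a,c]),np.hstack([b,b*0])]),(800,600),interpolation=cv2.INTER_AREA))
go([.6117,-.048,.19],pose(np.radians(-92.2),0,-1))
E
```

```text
time: 35.8
position: [0.5174, 0.3251, 0.3722]
t 35.8 P [0.5174 0.3251 0.3722] z [ 0.4879  0.8554 -0.1742] x [0.0861 0.1515 0.9847] q [-0.2626  0.0756  2.1962  1.5996  1.2632 -0.6831] w 0.0429 F [ 0.7609 -0.2886 -0.6674]
turn [ 0.2293 -0.9133 -0.2587] then shift [-0.7398  0.2154  0.3745]
```

View pics/c6.png

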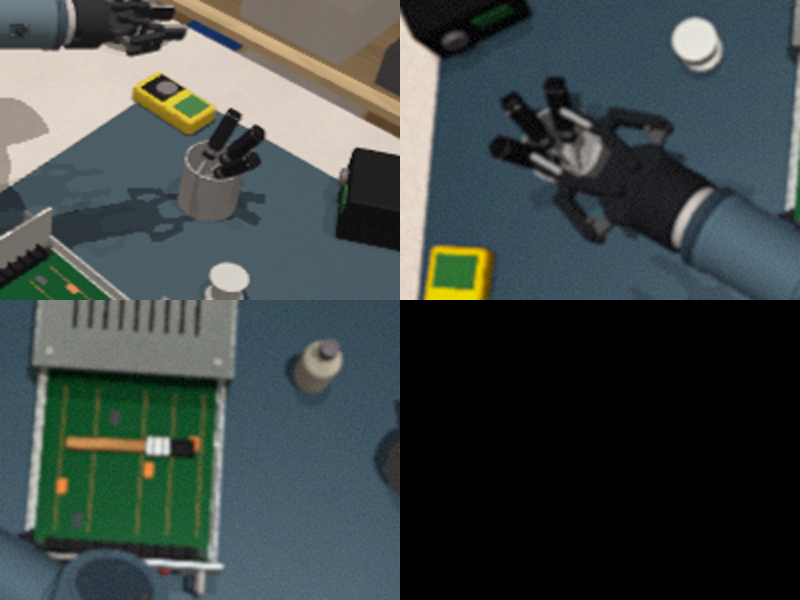

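All three screwdrivers stand fanned out in their pot. brush_1 is unchanged, in the crop at (66,442)–(195,448). Going for it.

```bash
python3 -m jog '[[0.8,[0,0,0],[0,-0.08,0]],[0.8,[0,0,0],[0,-0.08,0]],[0.8,[0,0,0],[0,-0.08,0]],[0.8,[0,0,0],[0,-0.08,0]],[0.8,[0,0,0],[0,-0.08,0]],[0.8,[0,0,0],[0,-0.08,0]],[0.8,[0,0,0],[0,-0.08,0]],[0.8,[0,0,0],[0,-0.08,0]],[0.8,[0,0,0],[0,-0.08,0]],[0.8,[0,0,0],[0,-0.08,0]],[0.8,[0,0,0],[0,-0.08,0]],[0.8,[0,0,0],[0,-0.05,0]]]' |head -2
python3 - <<'E'
from h import *
st(); P,R,o=cur(); go([.6117,-.048,.30],R); go([.6117,-.048,.30],pose(np.radians(-92.2),0))
E
```

```text
time: 37.1
position: [0.5175, 0.3257, 0.369]
t 37.1 P [0.5175 0.3257 0.369 ] z [-0.0036 -0.004  -1.    ] x [ 0.4928  0.8701 -0.0053] q [ 0.381   0.33    1.1099 -0.0024  1.7066  0.896 ] w 0.0684 F [-0.723   0.3938 -0.5727]
turn [0. 0. 0.] then shift [-0.5569  0.5324  0.1403]
turn [0.0044 0.0022 1.7764] then shift [ 0.7397 -0.2169  0.138 ]
```

```bash
python3 -m jog '[[0.8,[-0.062,0.059,0],[0,0,0]],[0.8,[-0.062,0.059,0],[0,0,0]],[0.8,[-0.062,0.059,0],[0,0,0]],[0.8,[-0.062,0.059,0],[0,0,0]],[0.8,[-0.062,0.059,0],[0,0,0]],[0.8,[-0.062,0.059,0],[0,0,0]],[0.8,[-0.062,0.059,0.04],[0,0,0]],[0.8,[-0.062,0.059,0.05],[0,0,0]],[0.8,[-0.062,0.059,0.05],[0,0,0]],[0.8,[0,0,0],[0,0,0.088]],[0.8,[0,0,0],[0,0,0.088]],[0.8,[0,0,0],[0,0,0.1]]]' |head -2
python3 -m jog '[[0.8,[0,0,0],[0,0,0.1]],[0.8,[0,0,0],[0,0,0.1]],[0.8,[0,0,0],[0,0,0.1]],[0.8,[0,0,0],[0,0,0.1]],[0.8,[0,0,0],[0,0,0.1]],[0.8,[0,0,0],[0,0,0.1]],[0.8,[0,0,0],[0,0,0.1]],[0.8,[0,0,0],[0,0,0.1]],[0.8,[0,0,0],[0,0,0.1]],[0.8,[0,0,0],[0,0,0.1]],[0.8,[0,0,0],[0,0,0.1]],[0.8,[0,0,0],[0,0,0.1]]]' |head -2
python3 -m jog '[[0.8,[0,0,0],[0,0,0.1]],[0.8,[0,0,0],[0,0,0.1]],[0.8,[0,0,0],[0,0,0.1]],[0.8,[0,0,0.06],[0,0,0]],[0.8,[0,0,0.06],[0,0,0]],[0.8,[0,0,0.06],[0,0,0]],[0.8,[0,0,0],[0,0,0]]]' |head -2
python3 - <<'E'
from h import *
st(); W=snap('wrist')
for k in('black','wood','steel'):
    b=blob(W,(250,60,400,420),k); print(k,b and (b['n'],b['c'],b['a'],b['b'],plane(W,b['c'],.032),plane(W,b['a'],.032)[:2],plane(W,b['b'],.032)[:2]))
go([.6117,-.048,.026],pose(np.radians(-92.2),0)); print(proj(W,[.6117,-.048,.03]))
E
```

```text
time: 38.3
position: [0.6099, -0.0492, 0.2979]
time: 39.5
position: [0.6099, -0.0484, 0.2985]
time: 40.2
position: [0.6071, -0.0477, 0.2041]
t 40.2 P [ 0.6071 -0.0477  0.2041] z [-0.0111  0.0038 -0.9999] x [-0.0387 -0.9992 -0.0034] q [-0.2618  0.3892  1.417   0.0008  1.3472  2.9184] w 0.0683 F [ 0.3392 -0.3555 -0.5744]
black None
wood (3528, array([321.6726, 295.3143]), array([297.9916, 215.7212]), array([343.455 , 368.5261]), array([0.6093, 0.0251, 0.032 ]), array([ 0.6248, -0.0426]), array([0.5932, 0.0957]))
steel (5054, array([334.1911,  86.3435]), array([249.4387,  90.4691]), array([399.6891,  83.1551]), array([ 0.5945, -0.1344,  0.032 ]), array([ 0.6534, -0.134 ]), array([ 0.549 , -0.1348]))
turn [ 0.0045  0.0016 -0.0003] then shift [-0.0003 -0.0061  0.3621]
[314.8429 207.4907]
```

Run:
```python
from h import *
W=snap('wrist'); c=W['color'][120:280,260:380]; h=cv2.cvtColor(c,cv2.COLOR_RGB2HSV)
m=((h[...,1]<50)&(h[...,2]>130)).astype(np.uint8); n,l,s,ce=cv2.connectedComponentsWithStats(m); 
for i in range(1,n):
    if s[i,4]>80: print(s[i],ce[i]+[260,120],plane(W,ce[i]+[260,120],.034))
hb=(h[...,2]<50).astype(np.uint8); n,l,s,ce=cv2.connectedComponentsWithStats(hb)
for i in range(1,n):
    if s[i,4]>200: print('dark',s[i],ce[i]+[260,120],plane(W,ce[i]+[260,120],.034))
hw=((h[...,0]<22)&(h[...,1]>80)&(h[...,2]>80)).astype(np.uint8); n,l,s,ce=cv2.connectedComponentsWithStats(hw)
for i in range(1,n):
    if s[i,4]>80: print('wood',s[i],ce[i]+[260,120],plane(W,ce[i]+[260,120],.034))
```

```text
[  39   71   34   39 1283] [315.3843 209.8862] [ 0.6137 -0.047   0.034 ]
wood [  0   7 120   5 326] [318.2117 129.0184] [ 0.6091 -0.1067  0.034 ]
wood [ 31  14  29  18 362] [303.489  140.4751] [ 0.6201 -0.099   0.034 ]
wood [  0  60  42   3 108] [280.7222 180.9815] [ 0.6386 -0.0702  0.034 ]
wood [ 69  61  51   4 129] [353.8372 182.9302] [ 0.5842 -0.0666  0.034 ]
wood [ 81  92  27  17 419] [353.8544 220.2554] [ 0.5846 -0.0376  0.034 ]
wood [   0  109  120   51 1232] [316.8953 250.0763] [ 0.614  -0.0144  0.034 ]
```

```bash
python3 -m jog '[[0.8,[0,-0.008,0.05],[0.0045,0.0016,0]],[0.8,[0,0,0.08],[0,0,0]],[0.8,[0,0,0.08],[0,0,0]],[0.8,[0,0,0.07],[0,0,0]],[0.8,[0,0,0.045],[0,0,0]],[0.8,[0,0,0.026],[0,0,0]],[0.8,[0,0,0],[0,0,0]],[0,[0,0,0],[0,0,0]],[0,[0,0,0],[0,0,0]],[0,[0,0,0],[0,0,0]],[0,[0,0,0],[0,0,0]],[0,[0,0,0],[0,0,0]]]' 60
python3 -m jog '[[0,[0,0,0],[0,0,0]],[0,[0,0,-0.03],[0,0,0]],[0,[0,0,-0.07],[0,0,0]],[0,[0,0,-0.1],[0,0,0]],[0,[0,0,-0.1],[0,0,0]],[0,[0,0,-0.1],[0,0,0]],[0,[0,0,-0.1],[0,0,0]],[0,[0,0,-0.1],[0,0,0]],[0,[0,0,-0.1],[0,0,0]],[0,[0,0,0],[0,0,0]]]'
python3 - <<'E'
from h import *
st(); go([.45,-.35,.38],pose(0,0))
E
```

```text
time: 41.5
position: [0.6162, -0.0494, 0.036]
eef_rot: [0.002, -0.693, 0.721, -0.004]
ft_force: [-2.7, -1.9, 7.5]
width: 0.0002
gripper_force: 3.5
time: 42.5
position: [0.6151, -0.0485, 0.3949]
eef_rot: [0.006, -0.693, 0.721, -0.01]
ft_force: [0.7, 0.1, 0.0]
width: -0.0002
gripper_force: 0.0
t 42.5 P [ 0.6151 -0.0485  0.3949] z [ 0.0234 -0.0061 -0.9997] x [-0.0391 -0.9992  0.0052] q [-0.2593  0.3214  1.0619  0.0001  1.7342  2.9214] w -0.0002 F [0.6888 0.126  0.021 ]
turn [-0.0094 -0.0153 -1.0732] then shift [-0.3303  0.603   0.0298]
```

The fingers shut on top of the ferrule (too shallow, since open pads sit further back). Checking where the brush is now.

```bash
python3 -m jog '[[0.8,[0,0,0.06],[0,0,0]],[0.8,[0,0,0.08],[0,0,0]],[0.8,[0,0,0.08],[0,0,0]],[0.8,[0,0,0.08],[0,0,0]],[0.8,[0,0,0.08],[0,0,0]],[0.8,[0,0,0],[0,0,0]]]' |head -2
cat > f.py <<'E'
from h import *
st(); W=snap('wrist','wl'); x0,y0=220,60; c=W['color'][y0:300,x0:420]; h=cv2.cvtColor(c,cv2.COLOR_RGB2HSV)
for nm,m in(('white',(h[...,1]<50)&(h[...,2]>130)),('wood',(h[...,0]<22)&(h[...,1]>80)&(h[...,2]>80)),('dark',h[...,2]<50)):
    n,l,s,ce=cv2.connectedComponentsWithStats(m.astype(np.uint8))
    for i in range(1,n):
        if s[i,4]>300: p=ce[i]+[x0,y0]; print(nm,s[i]+[x0,y0,0,0,0],p,plane(W,p,.034)[:2])
E
python3 f.py
```

```text
time: 43.1
position: [0.6107, -0.0475, 0.1888]
t 43.1 P [ 0.6107 -0.0475  0.1888] z [-0.0041  0.0011 -1.    ] x [-0.0394 -0.9992 -0.001 ] q [-0.2595  0.402   1.4359  0.      1.3079  2.9215] w 0.0682 F [-0.3856 -0.5527 -0.9233]
white [ 220   88  200   20 2911] [320.4796  97.1625] [ 0.6091 -0.128 ]
white [ 285  195   36   43 1420] [302.7408 215.7746] [ 0.6251 -0.0474]
wood [220 127 200   8 539] [316.0074 130.2022] [ 0.613  -0.1069]
wood [278 135  30  19 397] [290.2494 141.9798] [ 0.6309 -0.0998]
wood [331 218  28  17 461] [344.6768 225.9371] [ 0.5951 -0.0386]
wood [ 220  235  200   65 1748] [307.9628 260.4165] [ 0.6231 -0.0128]
```

```bash
python3 -m jog '[[0.8,[0,0,0],[0,0,0]],[0.8,[0,0,0],[0,0,0]],[0.8,[0,0,0],[0,0,0]]]' >/dev/null; python3 f.py
python3 - <<'E'
from h import *
W=snap('wrist'); w=W['world_to_cam']; P,R,o=cur(); C=-w[:3,:3].T@w[:3,3]; print('cam in tool',R.inv().apply(C-P), 'cam dir in tool',R.inv().apply(-w[2,:3])); print(proj(W,P+.155*R.apply([0,0,1])))
E
```

```text
t 43.5 P [ 0.616 -0.049  0.197] z [ 0.0113 -0.0032 -0.9999] x [-0.0393 -0.9992  0.0027] q [-0.2595  0.3956  1.425  -0.0002  1.3092  2.9215] w 0.0684 F [0.1771 0.3032 0.9181]
white [ 220   90  200   20 2794] [318.7695  99.5959] [ 0.6181 -0.1286]
white [ 297  195   34   41 1332] [313.6344 215.1967] [ 0.6252 -0.0474]
wood [220 128 200   8 535] [316.2374 131.6262] [ 0.6207 -0.1075]
wood [290 137  29  18 368] [302.0245 143.4103] [ 0.631  -0.0998]
wood [341 217  28  17 439] [354.18   225.2756] [ 0.5954 -0.0386]
wood [ 220  233  200   67 1730] [314.9694 259.4266] [ 0.6258 -0.0124]
cam in tool [ 0.0807 -0.0013 -0.1433] cam dir in tool [-0.3132 -0.0008  0.9497]
[324.1404 214.8899]
```

View pics/wl.png

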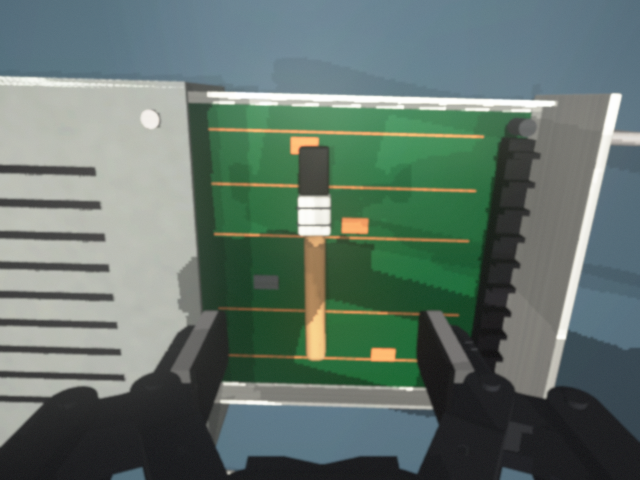

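The brush is unchanged on the board, but the chassis and brush went in about 10 mm. The ferrule is at wrist pixel (314,215), world (0.625, −0.047). Pose readings jitter by several mm, so I'll average them.

```bash
cat >> h.py <<'E'
def avg(n=8):
    Ps=[];zs=[]
    for i in range(n):
        get_image('wrist'); P,R,o=cur(); Ps.append(P); zs.append(R.as_matrix().ravel())
    M=np.mean(zs,0).reshape(3,3); return np.mean(Ps,0),Ro.from_matrix(M),np.std(Ps,0)
E
python3 - <<'E'
from h import *
P,R,s=avg(); print(P,s,R.apply([0,0,1]),R.apply([1,0,0]))
print('turn',(R.inv()*pose(np.radians(-92.2),0)).as_rotvec()/1.5,'shift',pose(np.radians(-92.2),0).inv().apply(np.array([.6252,-.047,.023])-P)/.5)
E
```

```text
[ 0.6148 -0.0487  0.1948] [0.0002 0.     0.0004] [ 0.0076 -0.0021 -1.    ] [-0.0394 -0.9992  0.0018]
turn [-0.0051 -0.0012 -0.0007] shift [-0.0041 -0.0207  0.3436]
```

```bash
python3 -m jog '[[0.8,[-0.004,-0.02,0],[-0.005,0,0]],[0.8,[0,0,0.07],[0,0,0]],[0.8,[0,0,0.07],[0,0,0]],[0.8,[0,0,0.07],[0,0,0]],[0.8,[0,0,0.05],[0,0,0]],[0.8,[0,0,0.03],[0,0,0]],[0.8,[0,0,0.02],[0,0,0]],[0.8,[0,0,0],[0,0,0]],[0.8,[0,0,0],[0,0,0]],[0.8,[0,0,0],[0,0,0]]]' 60
python3 - <<'E'
from h import *
P,R,s=avg(3); print(P,s,R.apply([0,0,1])); print((pose(np.radians(-92.2),0).inv().apply(np.array([.6252,-.047,.022])-P)/.5))
E
```

```text
time: 44.95
position: [0.6258, -0.0476, 0.041]
eef_rot: [-0.0, -0.693, 0.721, -0.002]
ft_force: [0.4, -0.2, -0.1]
width: 0.0681
gripper_force: 0.0
[ 0.6255 -0.0475  0.0408] [0.0002 0.     0.0002] [ 0.0018 -0.0023 -1.    ]
[-0.001   0.0007  0.0376]
```

```bash
python3 -m jog '[[0.8,[0,0,0.02],[0,0,0]],[0.8,[0,0,0.014],[0,0,0]],[0.8,[0,0,0],[0,0,0]],[0.8,[0,0,0],[0,0,0]],[0,[0,0,0],[0,0,0]],[0,[0,0,0],[0,0,0]],[0,[0,0,0],[0,0,0]],[0,[0,0,0],[0,0,0]],[0,[0,0,0],[0,0,0]],[0,[0,0,0],[0,0,0]]]' 60
```

```text
time: 46.1
position: [0.6251, -0.0474, 0.023]
eef_rot: [-0.0, -0.693, 0.721, -0.001]
ft_force: [-0.6, 0.8, 3.8]
width: 0.0225
gripper_force: 59.9
```

Gripped (22.5 mm). Lift, then turn to heading 0.

```bash
python3 -m jog '[[0,[0,0,-0.03],[0,0,0]],[0,[0,0,-0.07],[0,0,0]],[0,[0,0,-0.1],[0,0,0]],[0,[0,0,-0.1],[0,0,0]],[0,[0,0,-0.1],[0,0,0]],[0,[0,0,-0.1],[0,0,0]],[0,[0,0,-0.1],[0,0,0]],[0,[0,0,-0.1],[0,0,0]],[0,[0,0,-0.05],[0,0,0]],[0,[0,0,0],[0,0,0]]]'|tail -2
python3 -m jog '[[0,[0,0,0],[0,0,-0.09]],[0,[0,0,0],[0,0,-0.09]],[0,[0,0,0],[0,0,-0.09]],[0,[0,0,0],[0,0,-0.09]],[0,[0,0,0],[0,0,-0.09]],[0,[0,0,0],[0,0,-0.09]],[0,[0,0,0],[0,0,-0.09]],[0,[0,0,0],[0,0,-0.09]],[0,[0,0,0],[0,0,-0.09]],[0,[0,0,0],[0,0,-0.09]],[0,[0,0,0],[0,0,-0.09]],[0,[0,0,0],[0,0,-0.09]]]'|tail -2
python3 - <<'E'
from h import *
st(); P,R,o=cur(); go([.43,-.39,.39],R)
S=snap('scene'); T=snap('top')
# brush_1 foot/bristle check & pot B state
h=cv2.cvtColor(T['color'][160:260,440:520],cv2.COLOR_RGB2HSV)
for nm,m in(('wood',(h[...,0]<22)&(h[...,1]>80)&(h[...,2]>80)),('dark',h[...,2]<45),('white',(h[...,1]<40)&(h[...,2]>140))):
    n,l,s,ce=cv2.connectedComponentsWithStats(m.astype(np.uint8))
    print(nm,[(s[i]+[440,160,0,0,0]).tolist() for i in range(1,n) if s[i,4]>25])
E
```

```text
width: 0.0221
gripper_force: 59.4
width: 0.0225
gripper_force: 59.3
t 48.3 P [ 0.6241 -0.0465  0.3963] z [-0.003 -0.001 -1.   ] x [ 0.9999  0.0153 -0.003 ] q [-0.2513  0.3591  1.0049 -0.0018  1.7802  1.3038] w 0.0225 F [ 0.7953 -0.0362 -0.5864]
turn [0. 0. 0.] then shift [-0.3987  0.681   0.0145]
wood [[462, 205, 24, 29, 376]]
dark [[462, 160, 58, 22, 773], [471, 181, 11, 13, 107], [484, 183, 12, 13, 103]]
white [[469, 195, 11, 10, 75]]
```

```bash
python3 -m jog '[[0,[-0.0443,0.0757,0],[0,0,0]],[0,[-0.0443,0.0757,0],[0,0,0]],[0,[-0.0443,0.0757,0],[0,0,0]],[0,[-0.0443,0.0757,0],[0,0,0]],[0,[-0.0443,0.0757,0],[0,0,0]],[0,[-0.0443,0.0757,0],[0,0,0]],[0,[-0.0443,0.0757,0],[0,0,0]],[0,[-0.0443,0.0757,0],[0,0,0]],[0,[-0.0443,0.0757,0],[0,0,0]],[0,[0,0,0],[0,0,0]]]'|tail -2
python3 -m jog '[[0,[0,0,0],[0,0.08,-0.02]],[0,[0,0,0],[0,0.08,-0.02]],[0,[0,0,0],[0,0.08,-0.02]],[0,[0,0,0],[0,0.08,0]],[0,[0,0,0],[0,0.08,0]],[0,[0,0,0],[0,0.08,0]],[0,[0,0,0],[0,0.08,0]],[0,[0,0,0],[0,0.08,0]],[0,[0,0,0],[0,0.08,0]],[0,[0,0,0],[0,0.08,0]],[0,[0,0,0],[0,0.014,0]],[0,[0,0,0],[0,0,0]]]'|tail -2
python3 - <<'E'
from h import *
P,R,s=avg(3); st(); x=R.apply([1,0,0])
t=np.array([.586-.025,-.4115+.020,.010])+.125*x; print('t',t,'over',R.inv().apply(t+[0,0,.13]-P)/.5,'down',R.inv().apply([0,0,-.13])/.5)
S=snap('scene'); 
for nm,d in(('foot',-.125),('bristle',.05)): print(nm,proj(S,P+d*x))
q=proj(S,P-.1*x).astype(int); print(blob(S,(q[0]-30,q[1]-40,q[0]+30,q[1]+40),'wood'))
E
```

```text
width: 0.0224
gripper_force: 59.4
width: 0.0224
gripper_force: 59.4
t 50.8 P [ 0.4294 -0.3891  0.3991] z [ 0.9345  0.0861 -0.3455] x [0.3421 0.0521 0.9382] q [-1.6005  0.1017  1.898   1.2006  1.5307 -0.4636] w 0.0222 F [0.01   0.0994 0.0751]
t [ 0.6038 -0.3852  0.1273] over [-0.1453  0.0215  0.4247] down [-0.2439 -0.0046  0.0899]
foot [175.5278 247.4844]
bristle [177.3903 209.605 ]
{'n': 148, 'c': array([174.2365, 237.7027]), 'a': array([175.268, 225.764]), 'b': array([173.2585, 249.0223])}
```

```bash
python3 -m jog '[[0,[0,0.004,0.06],[0,0,0]],[0,[0,0.004,0.06],[0,0,0]],[0,[-0.01,0.004,0.06],[0,0,0]],[0,[-0.02,0.004,0.06],[0,0,0]],[0,[-0.025,0.004,0.06],[0,0,0]],[0,[-0.03,0.002,0.055],[0,0,0]],[0,[-0.03,0,0.045],[0,0,0]],[0,[-0.03,0,0.025],[0,0,0]],[0,[0,0,0],[0,0,0]],[0,[0,0,0],[0,0,0]],[0,[0,0,0],[0,0,0]]]'|tail -2
python3 - <<'E'
from h import *
P,R,s=avg(2); st(); x=R.apply([1,0,0]); S=snap('scene')
t=np.array([.561,-.3915,.010])+.125*x; print('t',t,'rel',R.inv().apply(t-P)/.5)
f=P-.125*x; print('foot',f,proj(S,f)); q=proj(S,P-.1*x).astype(int); b=blob(S,(q[0]-20,q[1]-20,q[0]+20,q[1]+18),'wood'); print(b and (b['n'],b['a'],b['b']))
E
```

```text
width: 0.0223
gripper_force: 59.4
t 52.0 P [ 0.6038 -0.3863  0.2589] z [ 0.9356  0.0844 -0.3429] x [0.3395 0.0523 0.9392] q [-1.2158  0.407   1.9053  1.4755  1.145  -0.6953] w 0.0225 F [ 0.2473  0.2002 -0.3794]
t [ 0.6034 -0.385   0.1274] rel [-0.2474 -0.008   0.0896]
foot [ 0.5615 -0.3928  0.1416] [227.6382 322.1253]
(99, array([231.6153, 308.3533]), array([224.4316, 323.7345]))
```

```bash
python3 -m jog '[[0,[-0.04,-0.003,0.0145],[0,0,0]],[0,[-0.045,-0.003,0.0163],[0,0,0]],[0,[-0.045,-0.002,0.0163],[0,0,0]],[0,[-0.04,0,0.0145],[0,0,0]],[0,[-0.035,0,0.0126],[0,0,0]],[0,[-0.025,0,0.009],[0,0,0]],[0,[-0.015,0,0.0055],[0,0,0]],[0,[0,0,0],[0,0,0]],[0,[0,0,0],[0,0,0]]]'
python3 - <<'E'
from h import *
st()
E
```

```text
time: 52.95
position: [0.6069, -0.3876, 0.1372]
eef_rot: [-0.017, 0.813, 0.048, 0.58]
ft_force: [10.4, -0.9, 23.5]
width: 0.0221
gripper_force: 60.5
t 53.0 P [ 0.6069 -0.3876  0.1372] z [ 0.9414  0.0827 -0.327 ] x [0.323  0.0588 0.9446] q [-1.2145  0.6418  1.9626  1.6237  1.1491 -1.0298] w 0.0221 F [10.4249 -0.8673 23.5252]
```

The foot has met something (about 25 N, probably brush_0's lower end). Easing up, then releasing.

```bash
python3 -m jog '[[0,[0.01,0,-0.0035],[0,0,0]],[0,[0.012,0,-0.0042],[0,0,0]],[0,[0,0,0],[0,0,0]],[0,[0,0,0],[0,0,0]]]'
python3 - <<'E'
from h import *
st(); S=snap('scene'); c=S['color'][300:400,190:280]; g=cv2.cvtColor(c,cv2.COLOR_RGB2HSV)
m=((g[...,0]<22)&(g[...,1]>80)&(g[...,2]>80)).astype(np.uint8); n,l,s,ce=cv2.connectedComponentsWithStats(m); print([(s[i]+[190,300,0,0,0]).tolist() for i in range(1,n) if s[i,4]>15])
E
```

```text
time: 53.35
position: [0.6039, -0.3849, 0.1403]
eef_rot: [-0.02, 0.818, 0.046, 0.574]
ft_force: [5.9, -2.1, 3.0]
width: 0.0226
gripper_force: 60.2
t 53.4 P [ 0.6039 -0.3849  0.1403] z [ 0.9362  0.0842 -0.3412] x [0.3378 0.052  0.9398] q [-1.215   0.6233  1.9674  1.6061  1.1372 -1.0022] w 0.0226 F [ 5.8818 -2.1272  3.0072]
[[223, 337, 20, 18, 156]]
```

```bash
python3 -m jog '[[0.5,[0,0,0],[0,0,0]],[0.5,[0,0,0],[0,0,0]],[0.5,[0,0,0],[0,0,0]],[0.5,[0,0,0],[0,0,0]],[0.5,[0.01,0,-0.03],[0,0,0]],[0.5,[0.02,0,-0.05],[0,0,0]],[0.5,[0.025,0,-0.07],[0,0,0]],[0.5,[0.04,0,-0.08],[0,0,0]],[0.5,[0.07,0,-0.08],[0,0,0]],[0.5,[0.07,0,-0.06],[0,0,0]],[0.5,[0.07,0,-0.06],[0,0,0]],[0.5,[0,0,0],[0,0,0]]]' 60
python3 - <<'E'
from h import *
st(); S=snap('scene','fs'); T=snap('top','ft')
for im,(x0,y0,x1,y1) in((T,(440,170,520,260)),(S,(190,300,290,400))):
    h=cv2.cvtColor(im['color'][y0:y1,x0:x1],cv2.COLOR_RGB2HSV)
    for nm,m in(('wood',(h[...,0]<22)&(h[...,1]>80)&(h[...,2]>80)),('dark',h[...,2]<45),('white',(h[...,1]<40)&(h[...,2]>140))):
        n,l,s,ce=cv2.connectedComponentsWithStats(m.astype(np.uint8))
        print(nm,[((s[i]+[x0,y0,0,0,0]).tolist(),(ce[i]+[x0,y0]).round().tolist()) for i in range(1,n) if s[i,4]>25])
E
```

```text
time: 54.6
position: [0.4542, -0.3962, 0.3589]
eef_rot: [-0.016, 0.818, 0.047, 0.573]
ft_force: [0.2, 0.6, -0.3]
width: 0.0424
gripper_force: 0.0
t 54.6 P [ 0.4542 -0.3962  0.3589] z [ 0.9359  0.0797 -0.3431] x [0.3391 0.0595 0.9389] q [-1.5429  0.1714  1.9311  1.2392  1.4426 -0.5508] w 0.0424 F [ 0.1995  0.614  -0.3119]
wood [([458, 207, 19, 30, 377], [466.0, 221.0])]
dark [([482, 170, 38, 12, 241], [506.0, 174.0]), ([460, 183, 10, 14, 111], [464.0, 189.0]), ([473, 184, 10, 13, 100], [478.0, 190.0])]
white [([460, 197, 10, 11, 83], [464.0, 202.0])]
wood [([223, 335, 21, 20, 221], [233.0, 344.0])]
dark [([237, 332, 23, 22, 197], [250.0, 343.0])]
white [([215, 323, 20, 14, 26], [223.0, 328.0]), ([237, 323, 16, 16, 56], [246.0, 332.0]), ([214, 338, 20, 19, 41], [220.0, 348.0]), ([234, 344, 13, 11, 27], [239.0, 348.0])]
```

Run:
```python
from h import *
T=cv2.imread('pics/ft.png')[:,:,::-1]
h=cv2.cvtColor(np.ascontiguousarray(T[176:244,446:508]),cv2.COLOR_RGB2HSV).astype(int)
for r in h[::2]:
    print(''.join('W' if (H<22 and S>80 and V>80) else '#' if V<50 else 'o' if (S<50 and V>130) else 's' if S<70 else '.' for H,S,V in r))
```

```text
......................................................########
..............................................................
..............................................................
..............................................................
...............########.......###.............................
..............##########....#########s........................
..............##########....#########.........................
..............#########.....#########.........................
..............#########....#########..........................
..............#########...##########..........................
...#........ss###ssssoosssssss#####...........................
...#.##.....ssoooooooooosooooooooooos.........................
....#####...ssooooooooossssssoooooos..........................
....######.ssssooooooooosooooooooos...........................
#.#####sssssssoooooooosssssossoooss...........................
.###.sssssssssooooooooosssooossooss...........................
.##ssssssssssssWWWWWWsss.WWWWWWssssss.........................
ssssossssssss..WWWWWW.s.WWWWW
[... 341 characters left out ...]
.......
ssosssssssss.WWWWWWW.WWWWWWWssssssssssssos....................
sssosssssssssWWWWWWW.WWWWWW.sssssssssssoss....................
sssosssssssosWWWWWWWWWWWWWWssssssssssssss.....................
ssssoossssss.WWWWWWWWWWWWWssssssssssssoos.....................
ssssssssssss.WWWWWWWWWWWWWsssssssssssoss......................
sssssssossss.WWWWWWWWWWWWssssssssssoos........................
sssssssssoossWWWWWWWWWWWsssssssssooss.........................
ssssssssssssoos.WWWWWWWssssssooosss...........................
ssssssssssssssssoooooooooosssss...............................
sssssssssssssssssssssssssss...................................
sssssssssssssssssssssss.......................................
```

```bash
python3 -m jog '[[0.5,[0,0,-0.08],[0,0,0]],[0.5,[0,0,-0.08],[0,0,0]],[0.5,[0,0,-0.06],[0,0,0]],[0.5,[0,0,0],[0,0,0]]]'|tail -2
python3 - <<'E'
from h import *
S=snap('scene','gs'); T=snap('top','gt'); W=snap('wrist','gw')
for nm,im in(('T',T),('S',S),('W',W)):
    h=cv2.cvtColor(im['color'],cv2.COLOR_RGB2HSV)
    m=((h[...,0]<22)&(h[...,0]>6)&(h[...,1]>110)&(h[...,2]>80)).astype(np.uint8); n,l,s,ce=cv2.connectedComponentsWithStats(m)
    print(nm,[(s[i].tolist()) for i in range(1,n) if s[i,4]>60])
h=cv2.cvtColor(S['color'][300:400,190:282],cv2.COLOR_RGB2HSV).astype(int)
for r in h[10:72:2]:
    print(''.join('W' if (H<22 and S_>80 and V>80) else '#' if V<50 else 'o' if (S_<60 and V>150) else 's' if S_<70 else '.' for H,S_,V in r))
E
```

```text
width: 0.0425
gripper_force: 0.0
T [[0, 204, 9, 82, 416], [458, 208, 19, 29, 336], [0, 393, 6, 17, 79]]
S [[337, 0, 123, 110, 8026], [398, 111, 18, 11, 72], [502, 165, 59, 34, 290], [584, 205, 56, 43, 687], [223, 336, 19, 19, 180]]
W [[554, 234, 86, 21, 1289], [316, 307, 19, 63, 887], [340, 316, 13, 52, 559], [121, 320, 15, 13, 121], [66, 336, 16, 14, 139]]
sssssssssssssssssssssssssssssssssssssssssssssssssssssssss.ssssssssssssssssssssssssssssssssss
ssssssssssssssssssssssssssssssssssssssssssssssssssssssssssssssssssssssssssssssssssssssssssss
ssssssssssssssssssssssssssssssssssssssssssssssssssssssssssssssssssssssssssssssssssssssssssss
ssssssssssssssssssssssssssssssssssssssssssssssssssssssssssssssssssssssssssssssssssssssssssss
ssssssssssssssssssssssssssssssssssssssssssssssssssssssssssssssssssssssssssssssssssssssssssss
ssssssssssssssssssssssssssssssssssssssssssssssssssssssssssssssssssssssssssssssssssssssssssss
ssssssssssssssssssssssssssssssssssssssssssssssssssssssssssssssssssssssssssssssssssssssssssss
sssssssssssssssssssssssssssssssssssssooosssssssssssssoossssssssssssssssssssssssssssssssss
[... 1442 characters left out ...]
ossssssssssssssssssssssssssssssssssssssssssssssss
ssssssssssssssssssssssssssssssssssssssssssssssssssssssssssssssssssssssssssssssssssssssssssss
ssssssssssssssssssssssssssssssssssssssssssssssssssssssssssssssssssssssss.sssssssssssssssssss
ssssssssssssssssssssssssssssssssssssssssssssssssssssssssssssssssssssssss.sssssssssssssssssss
ssssssssssssssssssssssssssssssssssssssssssssssssssssssssssssssssssssssssssssssssssssssssssss
ssssssssssssssssssssssssssssssssssssssssssssssssssssssssssssssssssssssssssssssssssssssssssss
ssssssssssssssssssssssssssssssssssssssssssssssssssssssssssssssss.sssss.sssss.sssssssssssssss
ssssssssssssssssssssssssssssssssssssssssssssssssssssssssssss.sssssssssssssssssssssssssssssss
```

Run:
```python
from h import *
W=cv2.imread('pics/gw.png')[:,:,::-1]
h=cv2.cvtColor(np.ascontiguousarray(W[200:400,270:410]),cv2.COLOR_RGB2HSV).astype(int)
for r in h[::4]:
    print(''.join('W' if (H<22 and S>80 and V>70) else '#' if V<45 else 'o' if (S<50 and V>150) else 's' if S<60 else '.' for H,S,V in r[::2]))
```

```text
ooooooooooooooooooooooooooooooooooooooooooooooooooooooooooooosssssssss
oooooooooooooooooooooooooooooooooooooooooooooooooooooooooooossssssssss
ooooooooooooooooooooooooooooooooooooooooooooooooooooooooooosssssssssss
oooooooooooooooooooooooooooooooooooooooooooooooooooooooooossssssssssss
ooooooooooooooooooooooooooooooooooooooooooooooooooooooooosssssssssssss
oooooooooooooooooooooooooooooooooooooooooooooooooooooooossssssssssssss
sssoooooooooooooooooooooooooooooooooooooooooooooooooooosssssssssssssss
ssssssssssssssssssssssssssssssssoooooooooooooooooooooossssssssssssssss
ssssssssssssssssssssssssssssssssssssssssssssssssssssssssssssssssssssss
sssssssssssssssssssssssssssssssssssssssssssssssssssssssssssssssssoooos
sssssssssssssssssssssssssssssssssssssssssssssssssssssssssssssssoooooos
ssssssssssssssssssssssssssssssssssssssssssssssssssssssssssssssssooooos
ssssssssssssssssssssssssssssssssssssssssssssssssssssssssssssssssssssss
ssssssssssssssssssssssssssssssssssssssssssssssssssssssssssssssssssssss
sssssssssssssssss.sssssssssssssssssssssssssssssssssssssssssssssssss##s
s.sssss.s.ss.s.sssssssssssssss.ss.s
[... 1749 characters left out ...]
.sssssossssssssWWWWWWWWWssWWWWWWWssssosss......###########sss
..........sssssssoosssss.WWWWWWWWssWWWWWWWsoosssss......##########ssss
..........ssssssssssooossWWWWWWWW.sWWW.ooossssssss.......#########ssss
..........sssssssssssssssssooooooooosssssssssssss........##########s##
..........sssssssssssssssssssssssssssssssssssssss.........############
..........sssssssssssssssssssssssssssssssssssssss.........############
..........sssssssssssssssssssssssssssssssssssssss..........##########s
...........sssssssssssssssssssssssssssssssssssss...........##########s
...........sssssssssssssssssssssssssssssssssssss............#########s
............sssssssssssssssssssssssssssssssssss.............#########s
```

The pattern shows three ferrules: brush_1 lies on top of brush_0 and brush_3 is to the right, all bristles up, and there's no loose brush on the bench. Now the chassis.

```bash
python3 -m jog '[[0,[0.03,0,0],[0,-0.08,0]],[0,[0,0,0],[0,-0.08,0]],[0,[0,0,0],[0,-0.08,0]],[0,[0,0,0],[0,-0.08,0]],[0,[0,0,0],[0,-0.08,0]],[0,[0,0,0],[0,-0.08,0]],[0,[0,0,0],[0,-0.08,0]],[0,[0,0,0],[0,-0.08,0]],[0,[0,0,0],[0,-0.08,0]],[0,[0,0,0],[0,-0.08,0]],[0,[0,0,0],[0,-0.014,0]],[0,[0,0,0],[0,0,0]]]'|head -2
python3 - <<'E'
from h import *
st(); T=snap('top','ht'); S=snap('scene')
print('case L/R top-front',plane(T,(268.5,175.5),.095),plane(T,(368,179),.095))
# panel top edge: bright line rows in columns of top view
g=cv2.cvtColor(T['color'],cv2.COLOR_RGB2GRAY).astype(int)
for c in(285,310,340):
    r=235+np.argmax(g[235:285,c]); print(c,r,g[r,c],plane(T,(c,r),.093))
go([.405,.003,.20],pose(0,0))
E
```

```text
time: 56.45
position: [0.36, -0.4018, 0.403]
t 56.5 P [ 0.36   -0.4018  0.403 ] z [ 0.0007 -0.0146 -0.9999] x [ 0.9947  0.1025 -0.0008] q [-1.0425  0.1764  1.2321 -0.0068  1.7201  0.4245] w 0.0001 F [-0.2117 -0.2379 -0.4876]
case L/R top-front [0.694  0.1111 0.095 ] [ 0.6861 -0.1466  0.095 ]
285 264 231 [0.4637 0.0655 0.093 ]
310 265 223 [0.4615 0.0028 0.093 ]
340 267 221 [ 0.4567 -0.0725  0.093 ]
turn [ 0.0105 -0.0005  0.066 ] then shift [ 0.0935 -0.8111  0.4076]
```

```bash
python3 -m jog '[[0,[0.01,-0.081,0],[0,0,0.048]],[0,[0.01,-0.081,0],[0,0,0.047]],[0,[0.01,-0.081,0],[0,0,0]],[0,[0.01,-0.081,0],[0,0,0]],[0,[0.01,-0.081,0],[0,0,0]],[0,[0.01,-0.081,0],[0,0,0]],[0,[0.01,-0.081,0],[0,0,0]],[0,[0.01,-0.081,0.05],[0,0,0]],[0,[0.01,-0.081,0.07],[0,0,0]],[0,[0.01,-0.081,0.08],[0,0,0]],[0,[0,0,0.08],[0,0,0]],[0,[0,0,0.08],[0,0,0]]]'|head -2
python3 - <<'E'
from h import *
P,R,s=avg(4); G=pose(np.radians(-2.3),0); print(P,R.apply([0,0,1])); print('turn',(R.inv()*G).as_rotvec()/1.5,'shift',G.inv().apply(np.array([.405,.002,.052])-P)/.5)
E
```

```text
time: 57.75
position: [0.4156, -0.0101, 0.2241]
[ 0.4133 -0.0104  0.2221] [-0.0052 -0.0149 -0.9999]
turn [ 0.0101  0.003  -0.004 ] shift [-0.0177 -0.0241  0.3401]
```

```bash
python3 -m jog '[[0,[-0.018,-0.024,0],[0.01,0.003,-0.004]],[0,[0,0,0.06],[0,0,0]],[0,[0,0,0.08],[0,0,0]],[0,[0,0,0.08],[0,0,0]],[0,[0,0,0.07],[0,0,0]],[0,[0,0,0.05],[0,0,0]],[0,[0,0,0],[0,0,0]],[0,[0,0,0],[0,0,0]],[0,[0.03,0,0],[0,0,0]],[0,[0.03,0,0],[0,0,0]],[0,[0.03,0,0],[0,0,0]],[0,[0.03,0,0],[0,0,0]]]'
python3 -m jog '[[0,[0.03,0,0],[0,0,0]],[0,[0.03,0,0],[0,0,0]],[0,[0.03,0,0],[0,0,0]],[0,[0.03,0,0],[0,0,0]],[0,[0.03,0,0],[0,0,0]],[0,[0.03,0,0],[0,0,0]],[0,[0.03,0,0],[0,0,0]],[0,[0.03,0,0],[0,0,0]],[0,[0.03,0,0],[0,0,0]],[0,[0,0,0],[0,0,0]]]'
python3 - <<'E'
from h import *
P,R,s=avg(2); print(P,R.apply([0,0,1]),R.apply([1,0,0])); T=snap('top','it'); g=cv2.cvtColor(T['color'],cv2.COLOR_RGB2GRAY).astype(int)
for c in(285,348):
    r=180+np.argmax(g[180:285,c]); print(c,r,g[r,c],plane(T,(c,r),.093))
E
```

```text
time: 59.15
position: [0.4696, -0.0017, 0.058]
eef_rot: [0.002, 1.0, -0.019, 0.004]
ft_force: [-3.6, -2.2, 1.4]
width: -0.0
gripper_force: 2.1
time: 60.15
position: [0.6067, -0.007, 0.0592]
eef_rot: [0.002, 1.0, -0.019, 0.006]
ft_force: [0.4, 0.3, -0.3]
width: -0.0002
gripper_force: 0.0
[ 0.6053 -0.0066  0.0587] [ 0.0099 -0.0033 -0.9999] [ 0.9992 -0.0387  0.01  ]
285 218 98 [0.582 0.067 0.093]
348 205 201 [ 0.617  -0.0943  0.093 ]
```

```bash
python3 -m jog '[[0,[0.03,0,0],[0,0,0]],[0,[0.03,0,0],[0,0,0]],[0,[0.03,0,0],[0,0,0]],[0,[0.015,0,0],[0,0,0]],[0,[0.01,0,0],[0,0,0]],[0,[0.005,0,0],[0,0,0]],[0,[0,0,0],[0,0,0]]]'
python3 -m jog '[[0,[0.006,0,0],[0,0,0]],[0,[0.006,0,0],[0,0,0]],[0,[0.006,0,0],[0,0,0]],[0,[0,0,0],[0,0,0]]]'
```

```text
time: 61.0
position: [0.6638, -0.0086, 0.0568]
eef_rot: [0.001, 1.0, -0.019, 0.003]
ft_force: [-0.4, 0.7, 0.1]
width: 0.0002
gripper_force: 0.2
time: 61.4
position: [0.6733, -0.0091, 0.0566]
eef_rot: [0.001, 1.0, -0.019, 0.003]
ft_force: [-0.6, -0.2, 0.5]
width: 0.0001
gripper_force: 0.3
```

```bash
python3 -m jog '[[0,[0.006,0,0],[0,0,0]],[0,[0.006,0,0],[0,0,0]],[0,[0,0,0],[0,0,0]],[0,[0,0,0],[0,0,0]]]'; python3 -m jog '[[0,[0.006,0,0],[0,0,0]],[0,[0.006,0,0],[0,0,0]],[0,[0,0,0],[0,0,0]],[0,[0,0,0],[0,0,0]]]'
```

```text
time: 61.8
position: [0.6792, -0.0092, 0.0566]
eef_rot: [0.001, 1.0, -0.019, 0.003]
ft_force: [-0.2, -0.4, 0.4]
width: 0.0001
gripper_force: 0.1
time: 62.2
position: [0.6795, -0.0093, 0.0566]
eef_rot: [0.001, 1.0, -0.019, -0.002]
ft_force: [-17.8, -0.3, 11.9]
width: 0.0002
gripper_force: 9.1
```

The chassis hit its stop (−18 N at the same position). Backing off and verifying.

```bash
python3 -m jog '[[0,[-0.03,0,0],[0,0,0]],[0,[-0.08,0,0],[0,0,0]],[0,[-0.08,0,0],[0,0,0]],[0,[-0.06,0,-0.06],[0,0,0]],[0,[-0.06,0,-0.08],[0,0,0]],[0,[-0.06,0,-0.09],[0,0,0]],[0,[-0.06,0,-0.09],[0,0,0]],[0,[-0.06,0,-0.09],[0,0,0]],[0,[0,0,-0.09],[0,0,0]],[0,[0,0,0],[0,0,0]],[0,[0,0,0],[0,0,0]]]'|head -3
python3 - <<'E'
from h import *
T=snap('top'); S=snap('scene')
g=cv2.cvtColor(T['color'],cv2.COLOR_RGB2GRAY).astype(int)
print('green px',int(((cv2.cvtColor(T['color'],cv2.COLOR_RGB2HSV)[150:290,250:380,0]//10==6)&(cv2.cvtColor(T['color'],cv2.COLOR_RGB2HSV)[150:290,250:380,1]>120)).sum()))
print('col 350 rows 172-200',g[172:200,350].tolist())
def show(im,x0,y0,x1,y1):
    h=cv2.cvtColor(np.ascontiguousarray(im['color'][y0:y1,x0:x1]),cv2.COLOR_RGB2HSV).astype(int)
    for r in h[::2]: print(''.join('W' if (H<22 and s>80 and V>80) else '#' if V<50 else 'o' if (s<50 and V>130) else 's' if s<70 else '.' for H,s,V in r))
show(T,446,180,500,244); show(T,110,176,190,250)
for n in('ft',):
    A=cv2.imread('pics/ft.png')[:,:,::-1]; print('diff potB',np.abs(A[176:244,446:508].astype(int)-T['color'][176:244,446:508]).mean())
E
```

```text
time: 63.3
position: [0.4461, 0.0003, 0.2966]
eef_rot: [0.002, 1.0, -0.019, 0.005]
green px 1
col 350 rows 172-200 [119, 121, 117, 119, 118, 117, 152, 188, 167, 116, 76, 81, 75, 80, 78, 72, 75, 60, 49, 40, 42, 43, 49, 47, 43, 36, 36, 38]
......................................................
......................................................
...............########......####.#...................
..............##########....##########................
..............##########....#########.................
..............##########....#########.................
..............##########...#########..................
..............#########...##########..................
...####.....ss###sssssssssssss#####...................
...#####....ssoooooooooossoooooooooss.................
...######...sssooooooosssssssssoooss..................
...########ssssoooooooossooooosssss...................
#########s#sssooooooossssssssssssss...................
#####ssssssssssooooooossssoossssssss..................
###ssssss#sssssWWWWWWsss.WWWWWWssssss.................
#ssssssssssss..WWWWWW.s..WWWWWW.sssss
[... 3222 characters left out ...]
osssssssssssss..........
.........................sss###########ssssssssssssoooosssssssssssssss..........
..........................sssssss#ssssssssssssssssooossssssssssssssss...........
............................sssssssssoooooooooooosssssssssssssssssss............
................................ssssssooooossssssssssssssssssssssss.............
....................................ssssssssssssssssssssssssssssss..............
.........................................sssssssssssssssssssss..................
............................................sssssssssssss.......................
................................................................................
diff potB 6.848908918406072
```

Run:
```python
from h import *
T=snap('top'); S=snap('scene')
for a in((465,184.5),(479.5,185.5)):
    for b in((260.5,333),(259.5,344),(252,351)):
        print(a,b,*tri(T,a,S,b))
h=cv2.cvtColor(np.ascontiguousarray(S['color'][325:365,210:270]),cv2.COLOR_RGB2HSV).astype(int)
for r in h: print(''.join('W' if (H<22 and s>80 and V>80) else '#' if V<50 else 'o' if (V>130) else 's' for H,s,V in r))
```

```text
(465, 184.5) (260.5, 333) [ 0.6535 -0.3671  0.1694] 0.00586707738460782
(465, 184.5) (259.5, 344) [ 0.6613 -0.378   0.1412] 0.004439356796581839
(465, 184.5) (252, 351) [ 0.661  -0.3913  0.1247] 0.004701932962160426
(479.5, 185.5) (260.5, 333) [ 0.654  -0.3836  0.1887] 0.020027521348458525
(479.5, 185.5) (259.5, 344) [ 0.6616 -0.3948  0.1614] 0.018982679185403133
(479.5, 185.5) (252, 351) [ 0.6613 -0.408   0.1446] 0.01023009879130315
sssssssssssssssooosssssssssssssssssooossssssssssssssssssssss
sssssssssssssoosssssssssssssssssssssooosssssssssssssssssssss
ssssssssssssoossssssssssssssssssssssssoossssssssssssssssssss
sssssssssssoossssssssssssssssssssssssssoosssssssssssssssssss
sssssssssooossssssssssssssssssssssssssssoossssssssssssssssss
ssssssssoossssssssssssssssssssssssssssssooosssssssssssssssss
ssssssssoosssssssssssssssssssssssssssssssoosssssssssssssssss
sssssssoossssssssssssssssssssssssssssssoooosss###sssssssssss
ssssssoossssssssssssssssssssssssssssoooooos#######ssssssssss
ssssssoosssssssssssssssssssssssssssoooooos#########sssssssss
sssssoosssssssssssssssssssssssssWWoooooos#########ss
[... 1077 characters left out ...]
sssssssssssssssssssssssssssss
ssssssssssssooooWWWWWWWsssoossssssssssssssssssssssssssssssss
ssssssssssssssoooooooossssssssssssssssssssssssssssssssssssss
sssssssssssssssssooooooossssssssssssssssssssssssssssssssssss
ssssssssssssssssssssssssssssssssssssssssssssssssssssssssssss
ssssssssssssssssssssssssssssssssssssssssssssssssssssssssssss
ssssssssssssssssssssssssssssssssssssssssssssssssssssssssssss
ssssssssssssssssssssssssssssssssssssssssssssssssssssssssssss
ssssssssssssssssssssssssssssssssssssssssssssssssssssssssssss
ssssssssssssssssssssssssssssssssssssssssssssssssssssssssssss
ssssssssssssssssssssssssssssssssssssssssssssssssssssssssssss
ssssssssssssssssssssssssssssssssssssssssssssssssssssssssssss
```

Run:
```python
from h import *
T=snap('top'); S=snap('scene')
t=tri(T,(465,184.5),S,(258.5,333.5))[0]
for p in((462,231),(462.5,234),(463,236)):
    for z in(.006,.015,.025,.035):
        f=plane(T,p,z); print(p,z,f,'len',round(np.linalg.norm(t-f),4),'scene px',proj(S,f))
```

```text
(462, 231) 0.006 [ 0.568  -0.4132  0.006 ] len 0.1883 scene px [230.1572 355.9123]
(462, 231) 0.015 [ 0.5662 -0.4102  0.015 ] len 0.1807 scene px [230.1876 353.0906]
(462, 231) 0.025 [ 0.5642 -0.4068  0.025 ] len 0.1726 scene px [230.2217 349.9324]
(462, 231) 0.035 [ 0.5621 -0.4035  0.035 ] len 0.1647 scene px [230.256  346.7498]
(462.5, 234) 0.006 [ 0.5597 -0.4141  0.006 ] len 0.1924 scene px [227.9925 354.1081]
(462.5, 234) 0.015 [ 0.5579 -0.4111  0.015 ] len 0.185 scene px [228.0307 351.3008]
(462.5, 234) 0.025 [ 0.5559 -0.4078  0.025 ] len 0.1771 scene px [228.0735 348.1587]
(462.5, 234) 0.035 [ 0.554  -0.4044  0.035 ] len 0.1695 scene px [228.1167 344.9922]
(463, 236) 0.006 [ 0.5541 -0.4152  0.006 ] len 0.1954 scene px [226.4217 353.0191]
(463, 236) 0.015 [ 0.5524 -0.4122  0.015 ] len 0.1881 scene px [226.4656 350.2206]
(463, 236) 0.025 [ 0.5505 -0.4088  0.025 ] len 0.1804 scene px [226.5147 347.0881]
(463, 236) 0.035 [ 0.5486 -0.4055  0.035 ] len 0.1729 scene px [226.5643 343.9313]
```

```bash
python3 -c "
from h import *
st(); print(job_done())"
```

```text
t 63.6 P [0.4448 0.0005 0.2937] z [ 0.003  -0.0022 -1.    ] x [ 0.9993 -0.0385  0.0031] q [-0.2496  0.025   1.6593 -0.0014  1.4539  1.3599] w 0.0002 F [-0.4672 -0.3463 -0.0552]
the job is handed in; nothing more can be done
None
```

I handed the job in with both screwdrivers and both brushes standing in their own pots and the chassis pushed to its stop, but brush_1's foot rests on brush_0, roughly 2–3 cm above the pot floor, and the brush pot was nudged about 15 mm.

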